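# Punch-mark a pump pulley

## Robot

A 6-joint arm with a two-finger parallel gripper is mounted at the origin on the work surface. World frame = base frame: x ahead of the robot, y to its left, z up, the work surface at z = 0. Lengths are in m, angles in rad, forces in N, time in s.
With the tool pointing down it reaches from about 0.3 to 0.75 m from the base axis. Payload 8.5 kg.
Tool frame: the origin (TCP) lies where the fingers leave the gripper's body, on its centre line; the fingertips stand 64 mm ahead of it and the grasp point (between the pads) lies 45 mm ahead of it (manip.tip_extent is the distance from the TCP to the fingertips, in m); z points along the fingers, y is the direction in which the jaws open and shut (so a half turn about z gives the same grasp; the last joint's range is limited). The gripper opens to 88 mm and grips with 3 to 60 N. Pads are 18 mm wide; open, the fingers measure 123 mm over their backs; the gripper's body (75 mm by 187 mm) begins 45 mm behind the grasp point.
Start: joints at [-1.345, 0.381, 1.297, -0, 1.464, -0.215], TCP at [0.235, -0.497, 0.303] pointing down, gripper open.
Joint ranges: [-3.11, 3.11], [-0.89, 2.33], [0.22, 2.48], [-1.42, 4.56], [0.17, 2.85], [-2.88, 2.88]. Speed limits (rad/s): [2.39, 2.39, 3.14, 3.14, 3.14, 3.14].

## Interface

Orientations are given as a rotation vector (axis times angle).
In Python, from plant import sensors, snapshot, camera_params, manip, finder gives the robot as it stands.
- The arm moves only by the tool send_rows, never from a script. Its argument "commands" is a list of rows, each an object with "offset": the shift along the tool's x, y, z in units of 120 mm (1.0 is 120 mm), a list of three; "rot": the turn, a rotation vector about the tool's x, y, z in units of 5 degrees (1.0 is 5 degrees), a list of three; "fingers": the opening, from 0 (shut) to 1 (fully open). In form: [{"offset": [dx, dy, dz], "rot": [wx, wy, wz], "fingers": fingers}, ...]. A call has exactly 8 rows; each row shifts and turns the commanded pose from where the row before left it, along the tool's axes as they then stand; what a row does not reach is not made up. A row lasts 1/12 s, in which the tool goes at most 41.7 mm and 7.16 degrees, less where a joint would pass 70% of its speed; a pose out of reach is approached as far as the arm can. A call with a number of a shift or a turn outside -1 to 1 is refused whole. A call with a gripper value outside its range is refused whole. The fingers move at their own pace and stop on an object; "force" is the grip in N (left out, the last holds). Time passes only in rows, so rows that do not move let the fingers close, or fill a call up. It gives the time, the measured TCP pose, the force and the opening at its end, in the units of the state.
- sensors.get_state(): the state, without advancing time (a new reading comes with each control period).
- snapshot(name): name is "side" or "top" or "wrist"; returns the picture (400x640x3 uint8, red, green, blue); there is no depth.
- camera_params(name): a dict with "fx", "fy", "cx", "cy" (pixels), "R" (3x3) and "t" (3): a world point X has camera coordinates R X + t. Camera axes: x right, y down, z forward; pixel columns grow to the right and rows downward; lengths in m; the calibration is good to about 2 mm. The wrist camera is an equidistant fisheye: a pixel r from the principal point sees the ray r / f radians off the axis. A picture is of the moment at which its call begins: read the wrist's pose just before it. camera_params takes no time and is no camera call; for the wrist camera it gives the pose at the moment of the call.
- manip.hand_in(): hands the job in, once; it reports no verdict.
Trained networks look in the newest picture that a camera, given by its name, has taken for a name from the list of things; names that differ only in an ending like _2 or _b are one class to them, and where a whole thing is asked for, a point or a joint stands for the part that bears it (a point fixed in the world has none). Each returns a list of dicts, best first, with "conf" (0 to 1); they miss things now and then, are a little off and sometimes report something else, mostly with a low value. They report only what shows in the picture. A call takes as long as a camera call.
- finder.recognise(camera, thing): "point" ([column, row] in pixels, amid what is visible of it).
- finder.tip_of(camera, thing): "point" ([column, row] in pixels: a listed point, or the origin of a listed thing).
The state is a dict: "time_s": time; "joints": joint angles; "joint_velocities": joint speeds; "joint_torque": joint torques, N m; "position": TCP position; "tcp_rot": TCP orientation; "wrist_force": force on the tool from outside, world axes, zero at the start; "moment": the same for the moment, N m; "gripper_width": opening from 0.0 (shut) to 1.0 (fully open).
Only numpy, scipy, OpenCV 4.12 (cv2) and the standard library are available. Lean on these libraries where they do the work, as an engineer would, in place of code of your own. Each camera call takes 0.05 s, during which the arm holds its last target.

## Task

The yellow paint mark on the rim of the pump's pulley would come off in the parts washer, so make it permanent: turn the pulley until the paint mark is at the very top, take the automatic centre punch out of its slanted holder, stand its point on the paint with the punch upright and press straight down until it snaps, easing off as soon as it does. It must not snap anywhere else. Leave the paint mark at the top, put the punch back fully home in its holder and leave the other things on the bench where they are.

Things in the scene. Friction and masses are not known exactly. Their poses are not given: they have to be found in the camera images.
- pump: Power-steering pump held fixed in a grey bench cradle, its shaft level. Origin on the bench, 43 mm behind pulley_top (its x runs along the shaft, out of the pulley's open face; z up). Base plate 150 mm wide (y), 12 mm thick, x from -120 to +50 mm. Pump body 84 mm diameter with its axis 80 mm up, x from -115 to -40; shaft nose 48 mm diameter on to -6; all lies lower than the rim's top.
- pulley: The dark steel pulley, 120 mm diameter and 30 mm wide; origin at its centre on the shaft axis, 80 mm above the bench, x out of the open face, away from the pump. It spins freely without end both ways with slight bearing drag (about 0.03 N m, half a newton at the rim) and stays where it is left. The rim is bare: a fingertip pressed on it carries it along. It turns with the mark.
- pulley_top (a point): Fixed point at the very top of the rim, 140 mm above the bench, straight above the shaft axis; x along the shaft away from the pump, z up. The rim reaches along x from 23 mm behind this point to 7 mm in front of it: at the back shallow grooves, at the front a smooth band 14 mm wide with this point on its middle.
- paint_mark (a point): Middle of the yellow paint mark on the pulley's rim, 60 mm from the shaft axis: 10 mm wide around the rim, 14 mm long across the smooth band, lapping over onto the open face. It goes round with the pulley; at the start it is well away from the top (1 rad or more). Its own z points radially outwards, x along the shaft as for pulley_top.
- punch_center (a point): Centre of the automatic centre punch, a loose steel tool 158 mm long, about 300 g. z runs along it from point to brass cap. Along z: cap's end +79 mm (cap 23 mm diameter, from +67); ribbed grip 21 mm diameter, +19 to +67; collar 30 mm diameter, +13 to +19; barrel 19 mm diameter down to -37, tapering to 10 mm at -59; then the point, a 6 mm pin, to -79.
- punch_point: The punch's sprung point. Pushed in it first resists with 2 N; after 1 to 4 mm (hidden setting of the cap) the force rises from 7 to about 18 N over some 6 mm more, then the punch trips with a snap and it drops at once to below 6 N. Hard stop at 15.5 mm. Let go, it springs out, cocked again. Origin where the pin leaves the barrel, when out 59 mm from the centre; z as the punch.
- punch_tip (a point): The very end of the punch's point: 79 mm from the punch's centre when out, less when it is pressed in.
- punch_catch (a point): The catch inside the barrel, never seen. The point being pressed in moves it sideways along the punch's x axis: 4 mm to the -x side of the punch's axis at rest, past the axis (x above 0) when the punch has tripped.
- holder: Blue sheet-metal stand fixed on the bench: base 125 mm (x) by 110 mm (y) and above it a sloping plate, 100 by 98 mm, with a white tube through its middle. Origin on the bench, x level away from the robot's side; the tube's mouth is at x -10, y 0, 98 mm up. The plate's low edge is on the robot's side 60 mm up, its high edge 119 mm up at x +36.
- socket_rim (a point): Middle of the tube's upper mouth. z points up along the tube, which leans 35 degrees from vertical towards -x of the holder (the robot's side); y is level. The plate's face is 7 mm below the mouth. Tube 60 mm long, open below, 23 mm inside, 33 mm outside. Home, the punch hangs point down, collar on the mouth, its centre 13 mm below the mouth; grip and cap stand 60 mm above the collar.
- wrench: Steel combination wrench, 190 mm long, lying flat between pump and holder; bystander.
- hammer: Brass hammer with wooden handle, 270 mm long, lying at the right; bystander.
- spray_can: White spray can, 60 mm diameter, 170 mm tall, standing at the left; bystander.
- tie_rod_end: Dark steel tie-rod end, about 145 mm long and 50 mm tall, at the back; bystander.
- steel_pipe: Bent steel pressure pipe, about 210 mm long, lying at the back; bystander.
- bearing: Steel ball bearing, 60 mm diameter, 16 mm high, lying in the middle at the back; bystander.
- pliers: Pliers with green handles, about 170 mm long, lying at the left; bystander.

How it is judged:
By the outcome, as a careful person would: the job done as asked, in the order asked, and still so for the second after the job is handed in, with the robot touching nothing.
It also fails if it takes over 72 s, if anything falls off the work surface, if the arm or the gripper's body presses on something with over 40 N, if the wrist force passes 120 N, or if a joint passes its speed limit or range.

## Working session

There is one attempt and no reset: what is moved stays moved. The work goes in short steps, Python scripts to look and compute and a tool call to move; the robot and the scene stay as the last step left them, time stands still between calls to the robot, and variables do not carry over. Pictures are saved under pics/ and viewed, and the job is handed in when it is done.

Besides the shell and the picture viewer there is one more tool, called after "Request:" in YAML: its name, and indented under it one key for each argument. send_rows: Moves the arm, as the interface text tells. Shifts and turns lie within -1 to 1; 1 stands for 120 mm of shift or 5 degrees of turn. Its arguments: {"type":"object","properties":{"commands":{"type":"array"},"force":{"type":"number"}},"required":["commands"]}

```bash
ls; mkdir -p pics; python3 - <<'E'
from plant import sensors, snapshot, camera_params, manip, finder
import cv2,numpy as np
print(sensors.get_state())
for c in ["side","top","wrist"]:
    p=camera_params(c); print(c,{k:np.round(v,4).tolist() for k,v in p.items()})
    cv2.imwrite(f"pics/a_{c}.png",snapshot(c)[:,:,::-1])
    for t in ["pulley_top","paint_mark","punch_center","socket_rim","punch_tip","pulley","pump","holder"]:
        try: print(c,t,[(np.round(d['point'],1).tolist(),round(d['conf'],2)) for d in finder.tip_of(c,t)[:2]])
        except Exception as e: print(c,t,e)
print(sensors.get_state()['time_s'], manip.tip_extent)
E
```

```text
pics
{'time_s': 0.0, 'joints': array([-1.34530071e+00,  3.81136652e-01,  1.29826951e+00,  9.86158689e-06,
        1.46361770e+00, -2.15305247e-01]), 'joint_velocities': array([0.00135561, 0.00166687, 0.00223352, 0.001471  , 0.0001095 ,
       0.00056875]), 'joint_torque': array([-1.21671892e-03, -4.37930810e+01, -2.24563497e+01,  7.13222846e-02,
        3.51941027e-02, -1.42207364e-04]), 'position': array([ 0.23461476, -0.4972206 ,  0.30216663]), 'tcp_rot': array([-3.06420122e+00, -6.86501678e-01, -3.94380517e-06]), 'wrist_force': array([ 0.09166336, -0.71321178,  0.16147485]), 'moment': array([ 0.0516962 , -0.02871054,  0.0058126 ]), 'gripper_width': 0.9996839008730815}
side {'fx': 482.4993, 'fy': 482.4993, 'cx': 319.1072, 'cy': 192.8326, 'R': [[0.9761, -0.2168, -0.0172], [-0.1395, -0.5636, -0.8142], [0.1668, 0.7971, -0.5804]], 't': [-0.5632, 0.1559, 1.2722]}
side pulley_top [([315.6, 131.1], 0.97)]
side paint_mark [([315.5, 163.4], 0.73)]
side punch_center [([316.7, 245.0], 0.63)]
side socket_rim [([316.2, 241.6], 0.59), ([359.9, 168.2], 0.51)]
side punch_tip [([321.3, 266.7], 0.33
[... 239 characters left out ...]
49], [0.1847, -0.017, -0.9826]], 't': [-0.0089, 0.591, 0.9962]}
top pulley_top [([208.2, 186.4], 0.87)]
top paint_mark [([226.4, 189.0], 0.65)]
top punch_center [([383.9, 215.7], 0.65)]
top socket_rim [([386.4, 220.0], 0.96)]
top punch_tip []
top pulley [([217.0, 193.9], 0.84)]
top pump [([226.6, 210.8], 0.94)]
top holder [([379.5, 222.0], 0.77)]
wrist {'fx': 309.7069, 'fy': 309.7069, 'cx': 322.1183, 'cy': 201.3848, 'R': [[0.427, -0.9042, 0.0008], [-0.8557, -0.4038, 0.3236], [-0.2923, -0.1389, -0.9462]], 't': [-0.5497, -0.0442, 0.3922]}
wrist pulley_top []
wrist paint_mark []
wrist punch_center []
wrist socket_rim []
wrist punch_tip []
wrist pulley []
wrist pump []
wrist holder []
1.35 0.064
```

View pics.

View pics/a_side.png

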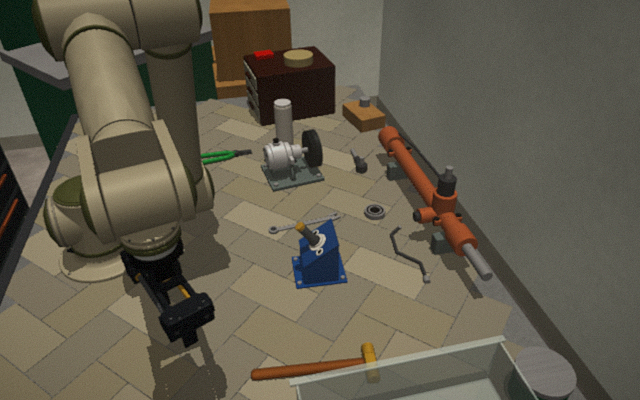

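View pics/a_top.png

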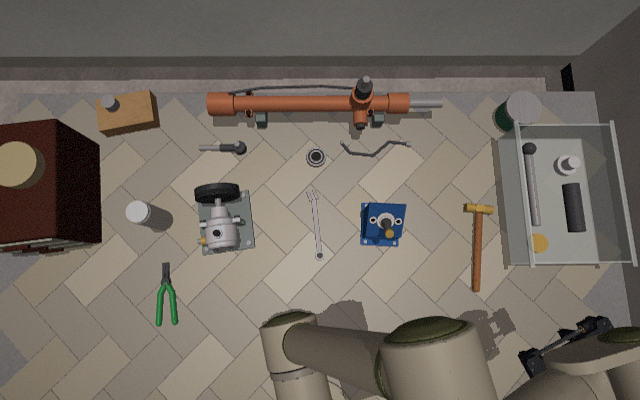

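View pics/a_wrist.png

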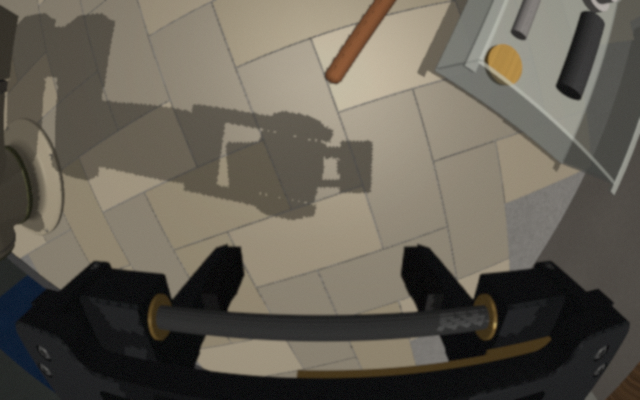

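```bash
python3 - <<'E'
import cv2
im=cv2.imread("pics/a_side.png"); cv2.imwrite("pics/a_side_c1.png",cv2.resize(im[100:220,230:400],None,fx=4,fy=4,interpolation=2))
cv2.imwrite("pics/a_side_c2.png",cv2.resize(im[190:310,240:400],None,fx=4,fy=4,interpolation=2))
im=cv2.imread("pics/a_top.png"); cv2.imwrite("pics/a_top_c.png",cv2.resize(im[140:280,170:430],None,fx=3,fy=3,interpolation=2))
E
```

```text
(no output)
```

View pics/a_side_c1.png

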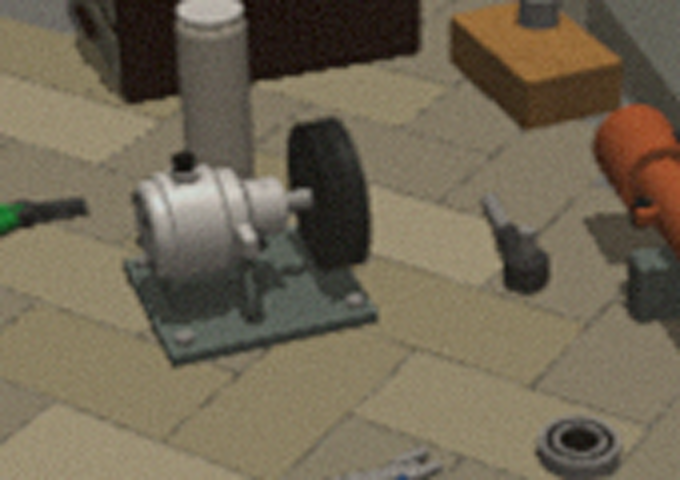

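View pics/a_side_c2.png

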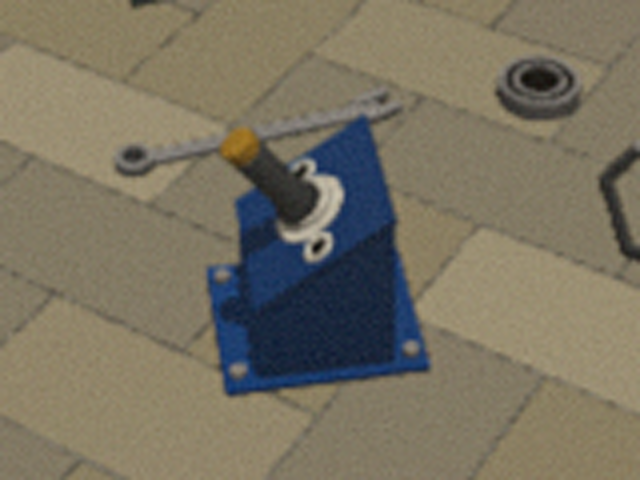

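View pics/a_top_c.png

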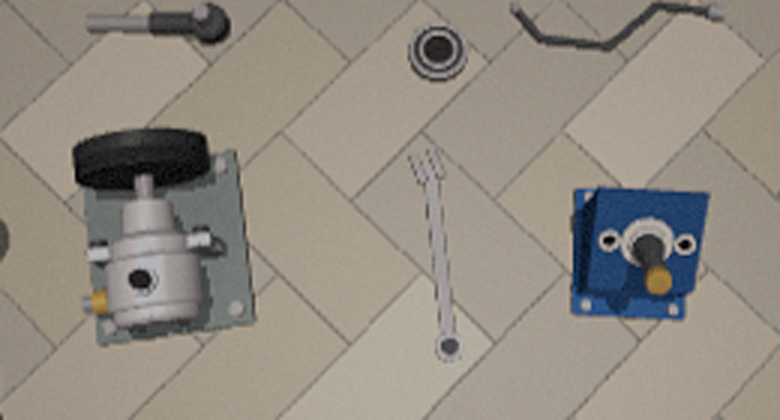

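```bash
cat > h.py <<'E'
import numpy as np, cv2
from plant import sensors, snapshot, camera_params, manip, finder
from scipy.spatial.transform import Rotation as Ro
from scipy.optimize import least_squares
def ray(c,px,p=None):
    p=p or camera_params(c); R=np.array(p['R']);t=np.array(p['t'])
    x=(px[0]-p['cx']);y=(px[1]-p['cy'])
    if c=='wrist':
        r=np.hypot(x,y);th=r/p['fx']; d=np.array([x/r*np.sin(th),y/r*np.sin(th),np.cos(th)])
    else: d=np.array([x/p['fx'],y/p['fy'],1.])
    d=R.T@d; return -R.T@t, d/np.linalg.norm(d)
def proj(c,X,p=None):
    p=p or camera_params(c); R=np.array(p['R']);t=np.array(p['t'])
    q=np.atleast_2d(X)@R.T+t
    if c=='wrist':
        rr=np.hypot(q[:,0],q[:,1]);th=np.arctan2(rr,q[:,2]);s=p['fx']*th/np.maximum(rr,1e-9)
        return np.c_[p['cx']+s*q[:,0],p['cy']+s*q[:,1]]
    return np.c_[p['cx']+p['fx']*q[:,0]/q[:,2],p['cy']+p['fy']*q[:,1]/q[:,2]]
def atz(c,px,z,p=None):
    o,d=ray(c,px,p); return o+d*(z-o[2])/d[2]
def tri(obs):
    A=np.zeros((3,3));b=np.zeros(3)
    for o,d in obs:
        M=np.eye(3)-np.outer(d,d);A+=M;b+=M@o
    X=np.linalg.solve(A,b); return X,[np.linalg.norm((np.eye(3)-np.outer(d,d))@(X-o)) for o,d in obs]
E
python3 - <<'E'
from h import *
r=lambda v:np.round(v,4).tolist()
S={'pulley_top':([315.6,131.1],[208.2,186.4],.14),'pulley?':([311.8,146.5],[217,193.9],.08),'punchc':([316.7,245],[383.9,215.7],None),'sock':([316.2,241.6],[386.4,220],.098),'holder':([321.2,268.7],[379.5,222],0)}
for k,(s,t,z) in S.items():
    X,e=tri([ray('side',s),ray('top',t)]);print(k,r(X),r(e), *( [r(atz('side',s,z)),r(atz('top',t,z))] if z is not None else []))
print('pump',r(atz('top',[226.6,210.8],0)))
# top crop corners /3+(170,140)
f=lambda x,y:[170+(x+.5)/3-.5,140+(y+.5)/3-.5]
for n,q,z in [('pumpBR',(254,313),.012),('pumpBL',(102,345),.012),('pumpTR',(237,150),.012),('hBL',(572,316),.002),('hBR',(684,318),.002),('hTL',(574,189),.002),('plTL',(598,189),.119),('plTR',(709,195),.119),('plBR',(696,294),.06),('plBL',(588,292),.06),('cap',(657,280),.098-.0)]:
    print(n,r(atz('top',f(*q),z)))
E
```

```text
pulley_top [0.6231, 0.2692, 0.1345] [0.0049, 0.0049] [0.6262, 0.2605, 0.14] [0.6168, 0.2678, 0.14]
pulley? [0.6099, 0.2576, 0.0882] [0.0022, 0.0022] [0.6149, 0.2721, 0.08] [0.6093, 0.2598, 0.08]
punchc [0.5362, -0.1956, 0.0833] [0.007, 0.007]
sock [0.5285, -0.1995, 0.0971] [0.0011, 0.0011] [0.5272, -0.2006, 0.098] [0.5294, -0.1994, 0.098]
holder [0.5374, -0.1981, 0.0041] [0.0011, 0.0011] [0.5394, -0.1939, -0.0] [0.5369, -0.1987, 0.0]
pump [0.5752, 0.2503, 0.0]
pumpBR [0.4761, 0.1655, 0.012]
pumpBL [0.4477, 0.3085, 0.012]
pumpTR [0.6354, 0.1849, 0.012]
hBL [0.4701, -0.1397, 0.002]
hBR [0.4668, -0.2482, 0.002]
hTL [0.5949, -0.146, 0.002]
plTL [0.5733, -0.1512, 0.119]
plTR [0.5669, -0.2491, 0.119]
plBR [0.4849, -0.2471, 0.06]
plBL [0.488, -0.1476, 0.06]
cap [0.4945, -0.2038, 0.098]
```

```bash
python3 - <<'E'
from h import *
r=lambda v:np.round(v,4).tolist()
s=sensors.get_state(); T=Ro.from_rotvec(s['tcp_rot']).as_matrix()
p=camera_params('wrist');R=np.array(p['R']);c=-R.T@np.array(p['t'])
print('cam in tool',r(T.T@(c-s['position'])),'axes(rows: right,down,fwd) in tool',r(R@T))
for n in ['side','top']:
    q=camera_params(n);print(n,r(-np.array(q['R']).T@np.array(q['t'])))
print('can base', r(atz('top',[160,226],0)), 'cap top',r(atz('top',[137,212],.17)))
# pulley silhouette
import itertools
masks={}
for n,(x0,x1,y0,y1) in {'side':(296,328,124,172),'top':(190,246,178,208)}.items():
    im=cv2.imread(f'pics/a_{n}.png'); g=cv2.cvtColor(im,cv2.COLOR_BGR2GRAY)
    m=np.zeros_like(g); m[y0:y1,x0:x1]=(g[y0:y1,x0:x1]<62)*255
    m=cv2.morphologyEx(m,cv2.MORPH_OPEN,np.ones((3,3)))
    k,l,st,_=cv2.connectedComponentsWithStats(m); i=1+np.argmax(st[1:,4]); print(n,st[i])
    m=(l==i).astype(np.uint8)
    ct=cv2.convexHull(np.vstack(cv2.findContours(m,0,1)[0])); m2=np.zeros_like(m);cv2.fillConvexPoly(m2,ct,1)
    masks[n]=cv2.resize(m2,None,fx=4,fy=4,interpolation=0)
    o=im.copy();cv2.drawContours(o,[ct],-1,(0,0,255),1);cv2.imwrite(f'pics/m_{n}.png',cv2.resize(o[y0-15:y1+15,x0-20:x1+20],None,fx=5,fy=5,interpolation=0))
a=np.linspace(0,2*np.pi,120,endpoint=False)
P={n:camera_params(n) for n in masks}
def cost(v,each=False):
    x,y,yaw=v; cc=[]
    L=np.vstack([np.c_[np.full_like(a,xx),.06*np.sin(a),.06*np.cos(a)+.08] for xx in(-.023,.007)])
    W=L@Ro.from_euler('z',yaw).as_matrix().T+[x,y,0]
    for n in masks:
        q=(proj(n,W,P[n])+.5)*4-.5
        z=np.zeros_like(masks[n]);cv2.fillConvexPoly(z,cv2.convexHull(np.round(q).astype(np.int32)),1)
        cc.append(1-(z&masks[n]).sum()/(z|masks[n]).sum())
    return cc if each else sum(cc)
from scipy.optimize import differential_evolution
b=differential_evolution(cost,[(.59,.65),(.24,.29),(0,.35)],seed=1,maxiter=60,popsize=12)
print(b.x,cost(b.x,True))
E
```

```text
cam in tool [0.0853, -0.0006, -0.083] axes(rows: right,down,fwd) in tool [[0.0004, 1.0, -0.0008], [-0.9462, 0.0001, -0.3236], [-0.3236, 0.0009, 0.9462]]
side [0.3593, -1.0483, 0.8556]
top [0.3967, 0.0018, 1.0884]
can base [0.5325, 0.442, 0.0] cap top [0.5467, 0.4319, 0.17]
side [302 130  20  42 628]
top [195 183  45  21 753]
[0.61849515 0.25913133 0.10597543] [np.float64(0.10352774330792414), np.float64(0.04097823713516269)]
```

View pics/m_top.png

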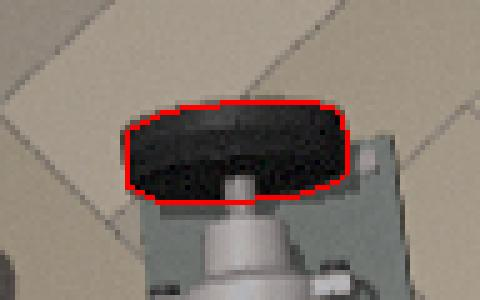

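View pics/m_side.png

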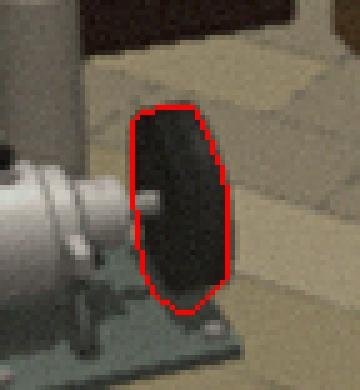

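```bash
cat >> h.py <<'E'
def down(ang):  # tool down, tool x at world angle (deg)
    a=np.radians(ang);x=np.array([np.cos(a),np.sin(a),0]);z=np.array([0,0,-1.]);return np.c_[x,np.cross(z,x),z]
def cur():
    s=sensors.get_state();return s['position'],Ro.from_rotvec(s['tcp_rot']).as_matrix()
def plan(p1,R1,n,p0=None,R0=None,split=None):
    if p0 is None:p0,R0=cur()
    p1=np.asarray(p1,float)
    w=Ro.from_matrix(R0.T@R1).as_rotvec();A=R0;
    print('dist mm',1e3*np.linalg.norm(p1-p0),'rot deg',np.degrees(np.linalg.norm(w)),'rot/row',np.round(np.degrees(w)/5/n,3).tolist())
    for i in range(n):
        Ai=R0@Ro.from_rotvec(w*i/n).as_matrix()
        print(i,np.round(Ai.T@(p1-p0)/n/.12,3).tolist())
def st():
    s=sensors.get_state();p,R=cur()
    print('t',round(s['time_s'],2),'p',np.round(p*1e3,1).tolist(),'F',np.round(s['wrist_force'],1).tolist(),'M',np.round(s['moment'],2).tolist(),'w',round(s['gripper_width']*88,1),'toolx',np.round(R[:,0],3).tolist(),'toolz',np.round(R[:,2],3).tolist(),'j',np.round(s['joints'],2).tolist())
E
python3 -c "
from h import *
plan([.62,.28,.315],down(96),24)"
```

```text
dist mm 867.7556608546472 rot deg 70.740999518033 rot/row [-0.0, -0.0, -0.59]
0 [0.236, -0.187, -0.004]
1 [0.245, -0.175, -0.004]
2 [0.254, -0.162, -0.004]
3 [0.262, -0.148, -0.004]
4 [0.269, -0.135, -0.004]
5 [0.276, -0.121, -0.004]
6 [0.282, -0.106, -0.004]
7 [0.287, -0.092, -0.004]
8 [0.291, -0.077, -0.004]
9 [0.295, -0.062, -0.004]
10 [0.298, -0.047, -0.004]
11 [0.3, -0.031, -0.004]
12 [0.301, -0.016, -0.004]
13 [0.301, -0.0, -0.004]
14 [0.301, 0.015, -0.004]
15 [0.3, 0.031, -0.004]
16 [0.298, 0.046, -0.004]
17 [0.295, 0.061, -0.004]
18 [0.291, 0.076, -0.004]
19 [0.287, 0.091, -0.004]
20 [0.282, 0.106, -0.004]
21 [0.276, 0.12, -0.004]
22 [0.27, 0.134, -0.004]
23 [0.262, 0.148, -0.004]
```

Request:
send_rows:
  commands:
    - {"offset": [0.236,-0.187,-0.004],"rot": [0,0,-0.59],"fingers": 1}
    - {"offset": [0.245,-0.175,-0.004],"rot": [0,0,-0.59],"fingers": 1}
    - {"offset": [0.254,-0.162,-0.004],"rot": [0,0,-0.59],"fingers": 1}
    - {"offset": [0.262,-0.148,-0.004],"rot": [0,0,-0.59],"fingers": 1}
    - {"offset": [0.269,-0.135,-0.004],"rot": [0,0,-0.59],"fingers": 1}
    - {"offset": [0.276,-0.121,-0.004],"rot": [0,0,-0.59],"fingers": 1}
    - {"offset": [0.282,-0.106,-0.004],"rot": [0,0,-0.59],"fingers": 1}
    - {"offset": [0.287,-0.092,-0.004],"rot": [0,0,-0.59],"fingers": 1}

```text
time_s: 2.02
position: [0.3633, -0.2367, 0.3068]
tcp_rot: [2.858, 1.302, 0.0]
wrist_force: [0.9, -0.7, -0.2]
gripper_width: 1.0
```

Request:
send_rows:
  commands:
    - {"offset": [0.291,-0.077,-0.004],"rot": [0,0,-0.59],"fingers": 1}
    - {"offset": [0.295,-0.062,-0.004],"rot": [0,0,-0.59],"fingers": 1}
    - {"offset": [0.298,-0.047,-0.004],"rot": [0,0,-0.59],"fingers": 1}
    - {"offset": [0.3,-0.031,-0.004],"rot": [0,0,-0.59],"fingers": 1}
    - {"offset": [0.301,-0.016,-0.004],"rot": [0,0,-0.59],"fingers": 1}
    - {"offset": [0.301,0,-0.004],"rot": [0,0,-0.59],"fingers": 1}
    - {"offset": [0.301,0.015,-0.004],"rot": [0,0,-0.59],"fingers": 1}
    - {"offset": [0.3,0.031,-0.004],"rot": [0,0,-0.59],"fingers": 1}

```text
time_s: 2.68
position: [0.4918, 0.0229, 0.3106]
tcp_rot: [2.531, 1.86, 0.0]
wrist_force: [0.7, -0.4, 0.4]
gripper_width: 0.998
```

Request:
send_rows:
  commands:
    - {"offset": [0.298,0.046,-0.004],"rot": [0,0,-0.59],"fingers": 1}
    - {"offset": [0.295,0.061,-0.004],"rot": [0,0,-0.59],"fingers": 1}
    - {"offset": [0.291,0.076,-0.004],"rot": [0,0,-0.59],"fingers": 1}
    - {"offset": [0.287,0.091,-0.004],"rot": [0,0,-0.59],"fingers": 1}
    - {"offset": [0.282,0.106,-0.004],"rot": [0,0,-0.59],"fingers": 1}
    - {"offset": [0.276,0.12,-0.004],"rot": [0,0,-0.59],"fingers": 1}
    - {"offset": [0.27,0.134,-0.004],"rot": [0,0,-0.59],"fingers": 1}
    - {"offset": [0.262,0.148,-0.004],"rot": [0,0,-0.59],"fingers": 1}

```text
time_s: 3.35
position: [0.6198, 0.282, 0.3142]
tcp_rot: [2.098, 2.339, -0.0]
wrist_force: [0.6, -0.2, 0.5]
gripper_width: 1.002
```

```bash
python3 - <<'E'
from h import *
st()
im=snapshot('wrist');cv2.imwrite('pics/b_w.png',im[:,:,::-1])
for t in ["pulley_top","paint_mark","pulley"]:
    print(t,[(np.round(d['point'],1).tolist(),round(d['conf'],2)) for d in finder.tip_of('wrist',t)[:2]])
p,R=cur(); p0=camera_params('wrist'); print(proj('wrist',[[.6185,.259,.14]]))
import pickle;pickle.dump(p0,open('b_w.pkl','wb'));st()
E
```

```text
t 3.35 p [619.8, 282.0, 314.2] F [0.6, -0.2, 0.5] M [-0.07, -0.05, 0.0] w 88.2 toolx [-0.108, 0.994, -0.0] toolz [-0.0, -0.0, -1.0] j [0.25, 0.62, 0.85, -0.0, 1.67, 0.15]
pulley_top [([319.7, 217.2], 0.66)]
paint_mark [([320.3, 203.8], 0.94)]
pulley [([310.1, 197.7], 0.69)]
[[318.09311761 221.20798037]]
t 3.55 p [619.4, 280.6, 313.5] F [0.2, -0.3, -0.4] M [-0.03, -0.06, 0.01] w 87.8 toolx [-0.106, 0.994, -0.0] toolz [-0.001, -0.0, -1.0] j [0.25, 0.62, 0.86, -0.0, 1.67, 0.15]
```

View pics/b_w.png

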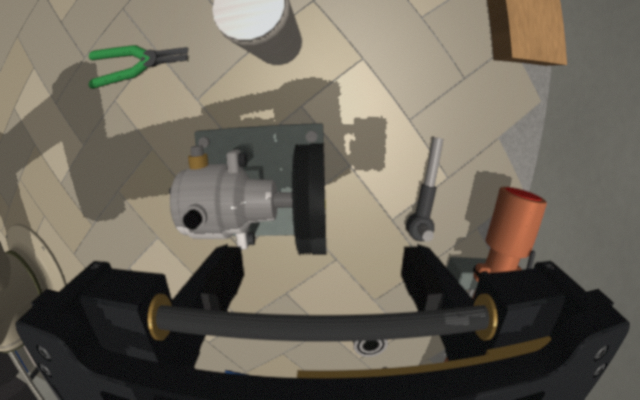

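```bash
python3 - <<'E'
import cv2
im=cv2.imread("pics/b_w.png"); cv2.imwrite("pics/b_wc.png",cv2.resize(im[120:270,250:370],None,fx=4,fy=4,interpolation=2))
E
```

```text
(no output)
```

View pics/b_wc.png

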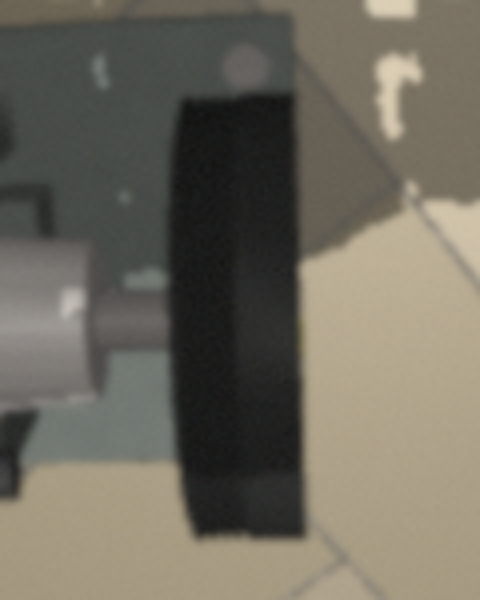

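```bash
python3 - <<'E'
from h import *
import pickle
p=pickle.load(open('b_w.pkl','rb'))
im=cv2.imread("pics/b_w.png").astype(int)
sub=im[140:258,318:332]; sat=np.minimum(sub[:,:,1],sub[:,:,2])-sub[:,:,0]
ys,xs=np.where(sat>45); print(list(zip(xs+318,ys+140,sat[ys,xs]))[:40])
for cx,cy,yaw in [(.6185,.259,.106)]:
  Y=Ro.from_euler('z',yaw).as_matrix()
  for a in range(90,280,10):
    A=np.radians(a); L=np.array([.007,.060*np.sin(A),.08+.06*np.cos(A)]);L2=np.array([.007,.052*np.sin(A),.08+.052*np.cos(A)])
    print(a,proj('wrist',[Y@L+[cx,cy,0],Y@L2+[cx,cy,0]],p).round(1).tolist())
  print('rim ext',proj('wrist',[Y@np.array([.007,.06*np.sin(q),.08+.06*np.cos(q)])+[cx,cy,0] for q in np.linspace(0,6.28,60)],p)[:,1].min().round(1), proj('wrist',[Y@np.array([.007,.06*np.sin(q),.08+.06*np.cos(q)])+[cx,cy,0] for q in np.linspace(0,6.28,60)],p)[:,1].max().round(1))
E
```

```text
[]
90 [[325.5, 144.5], [325.5, 152.1]]
100 [[325.4, 143.9], [325.4, 151.4]]
110 [[325.3, 145.0], [325.3, 152.2]]
120 [[325.2, 147.6], [325.2, 154.3]]
130 [[325.1, 151.6], [325.2, 157.6]]
140 [[325.1, 156.6], [325.1, 161.9]]
150 [[325.0, 162.6], [325.0, 167.1]]
160 [[324.9, 169.4], [325.0, 173.0]]
170 [[324.9, 176.8], [324.9, 179.5]]
180 [[324.9, 184.6], [324.9, 186.4]]
190 [[324.8, 192.7], [324.9, 193.5]]
200 [[324.8, 200.9], [324.9, 200.8]]
210 [[324.8, 209.1], [324.9, 208.0]]
220 [[324.8, 217.1], [324.9, 215.1]]
230 [[324.9, 224.8], [324.9, 221.9]]
240 [[324.9, 232.1], [324.9, 228.2]]
250 [[324.9, 238.6], [325.0, 234.0]]
260 [[325.0, 244.4], [325.0, 239.0]]
270 [[325.1, 249.2], [325.1, 243.0]]
rim ext 143.9 255.7
```

Request:
send_rows:
  commands:
    - {"offset": [-0.081,-0.016,0.15],"rot": [0,0,0],"fingers": 0.7}
    - {"offset": [-0.081,-0.016,0.22],"rot": [0,0,0],"fingers": 0.7}
    - {"offset": [-0.081,-0.016,0.22],"rot": [0,0,0],"fingers": 0.7}
    - {"offset": [-0.082,-0.016,0.22],"rot": [0,0,0],"fingers": 0.7}
    - {"offset": [-0.082,-0.016,0.22],"rot": [0,0,0],"fingers": 0.7}
    - {"offset": [-0.082,-0.015,0.12],"rot": [0,0,0],"fingers": 0.7}
    - {"offset": [0,0,0.06],"rot": [0,0,0],"fingers": 0.7}
    - {"offset": [0,0,0.06],"rot": [0,0,0],"fingers": 0.7}
  force: 8

```text
time_s: 4.22
position: [0.6143, 0.2195, 0.1622]
tcp_rot: [2.104, 2.333, 0.0]
wrist_force: [-0.0, 0.1, 0.1]
gripper_width: 0.701
```

```bash
python3 - <<'E'
from h import *
st()
im=snapshot('wrist');cv2.imwrite('pics/c_w.png',im[:,:,::-1]);cv2.imwrite('pics/c_t.png',cv2.resize(snapshot('top')[100:300,120:360,::-1],None,fx=3,fy=3))
E
```

```text
t 4.22 p [614.3, 219.5, 162.2] F [-0.0, 0.1, 0.1] M [-0.07, -0.03, -0.02] w 61.7 toolx [-0.103, 0.995, 0.0] toolz [0.0, 0.0, -1.0] j [0.16, 0.68, 1.19, 0.0, 1.27, 0.06]
```

View pics/c_w.png

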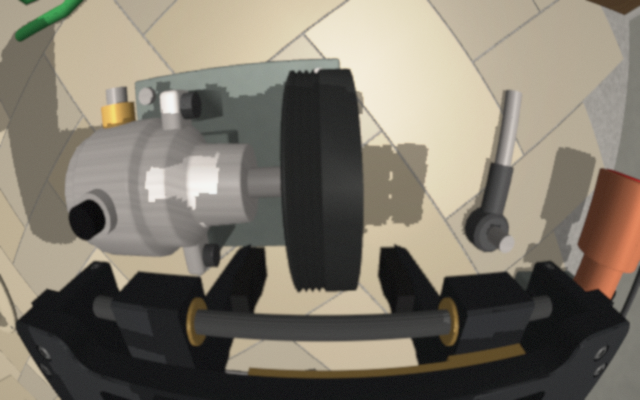

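View pics/c_t.png

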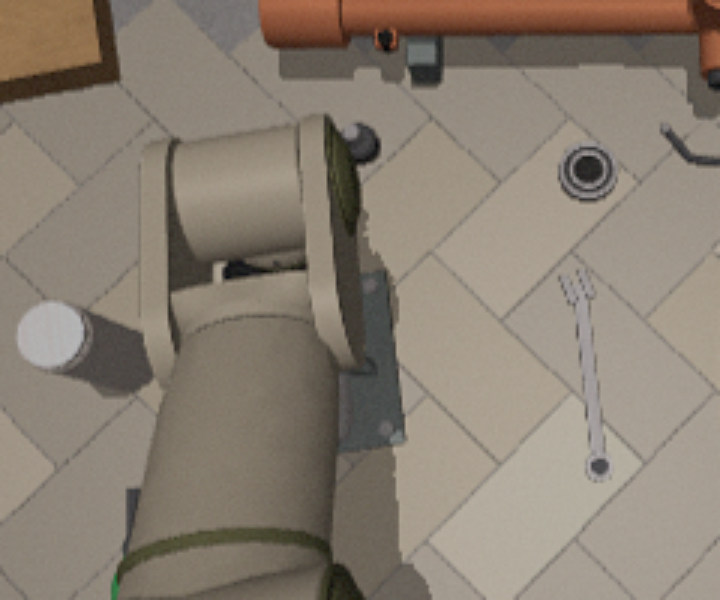

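Request:
send_rows:
  commands:
    - {"offset": [0,0,0],"rot": [0,0,0],"fingers": 0.0}
    - {"offset": [0,0,0],"rot": [0,0,0],"fingers": 0.0}
    - {"offset": [0,0,0],"rot": [0,0,0],"fingers": 0.0}
    - {"offset": [0,0,0],"rot": [0,0,0],"fingers": 0.0}
    - {"offset": [0,0,0],"rot": [0,0,0],"fingers": 0.0}
    - {"offset": [0,0,0],"rot": [0,0,0],"fingers": 0.0}
    - {"offset": [0,0,0],"rot": [0,0,0],"fingers": 0.0}
    - {"offset": [0,0,0],"rot": [0,0,0],"fingers": 0.0}
  force: 8

```text
time_s: 4.98
position: [0.6152, 0.2209, 0.1625]
tcp_rot: [2.099, 2.335, 0.005]
wrist_force: [4.7, 1.5, 0.2]
gripper_width: 0.34
```

```bash
python3 - <<'E'
from h import *
st()
a=np.radians(np.linspace(-45,45,17));r=52/120
for b,c in zip(a[:-1],a[1:]): print(round(r*(np.sin(c)-np.sin(b)),3),round(-r*(np.cos(c)-np.cos(b)),3))
E
```

```text
t 4.98 p [615.2, 220.9, 162.5] F [4.7, 1.5, 0.2] M [0.25, -0.72, 0.14] w 30.0 toolx [-0.106, 0.994, 0.001] toolz [0.003, 0.001, -1.0] j [0.16, 0.68, 1.19, 0.0, 1.27, 0.06]
0.032 -0.029
0.034 -0.025
0.036 -0.022
0.038 -0.018
0.04 -0.014
0.041 -0.01
0.042 -0.006
0.042 -0.002
0.042 0.002
0.042 0.006
0.041 0.01
0.04 0.014
0.038 0.018
0.036 0.022
0.034 0.025
0.032 0.029
```

Request:
send_rows:
  commands:
    - {"offset": [0.032,0.01,-0.029],"rot": [0,0,0],"fingers": 0.0}
    - {"offset": [0.034,0,-0.025],"rot": [0,0,0],"fingers": 0.0}
    - {"offset": [0.036,0,-0.022],"rot": [0,0,0],"fingers": 0.0}
    - {"offset": [0.038,0,-0.018],"rot": [0,0,0],"fingers": 0.0}
    - {"offset": [0.04,0,-0.014],"rot": [0,0,0],"fingers": 0.0}
    - {"offset": [0.041,0,-0.01],"rot": [0,0,0],"fingers": 0.0}
    - {"offset": [0.042,0,-0.006],"rot": [0,0,0],"fingers": 0.0}
    - {"offset": [0.042,0,-0.002],"rot": [0,0,0],"fingers": 0.0}

```text
time_s: 5.65
position: [0.6107, 0.2572, 0.1774]
tcp_rot: [-2.1, -2.335, 0.004]
wrist_force: [-6.0, -4.1, 2.0]
gripper_width: 0.345
```

Request:
send_rows:
  commands:
    - {"offset": [0.042,0,0.002],"rot": [0,0,0],"fingers": 0.0}
    - {"offset": [0.042,0,0.006],"rot": [0,0,0],"fingers": 0.0}
    - {"offset": [0.041,0,0.01],"rot": [0,0,0],"fingers": 0.0}
    - {"offset": [0.04,0,0.014],"rot": [0,0,0],"fingers": 0.0}
    - {"offset": [0.038,0,0.018],"rot": [0,0,0],"fingers": 0.0}
    - {"offset": [0.036,0,0.022],"rot": [0,0,0],"fingers": 0.0}
    - {"offset": [0.034,0,0.025],"rot": [0,0,0],"fingers": 0.0}
    - {"offset": [0.032,0,0.029],"rot": [0,0,0],"fingers": 0.0}

```text
time_s: 6.32
position: [0.606, 0.2934, 0.1612]
tcp_rot: [-2.099, -2.334, 0.009]
wrist_force: [-7.4, -5.4, -0.7]
gripper_width: 0.343
```

```bash
python3 - <<'E'
from h import *
st()
E
```

```text
t 6.32 p [606.0, 293.4, 161.2] F [-7.4, -5.4, -0.7] M [-1.04, 0.99, 0.12] w 30.2 toolx [-0.106, 0.994, -0.002] toolz [-0.006, -0.003, -1.0] j [0.28, 0.71, 1.12, -0.0, 1.32, 0.17]
```

Request:
send_rows:
  commands:
    - {"offset": [0,-0.005,0],"rot": [0,0,0],"fingers": 0.75}
    - {"offset": [0,0,0],"rot": [0,0,0],"fingers": 0.75}
    - {"offset": [0,0,0],"rot": [0,0,0],"fingers": 0.75}
    - {"offset": [-0.104,0,-0.065],"rot": [0,0,0],"fingers": 0.75}
    - {"offset": [-0.105,0,-0.05],"rot": [0,0,0],"fingers": 0.75}
    - {"offset": [-0.105,0,-0.015],"rot": [0,0,0],"fingers": 0.75}
    - {"offset": [-0.105,0,0.02],"rot": [0,0,0],"fingers": 0.75}
    - {"offset": [-0.105,0,0.04],"rot": [0,0,0],"fingers": 0.75}

```text
time_s: 6.98
position: [0.6142, 0.2291, 0.1709]
tcp_rot: [2.101, 2.334, 0.002]
wrist_force: [1.0, 0.2, -0.2]
gripper_width: 0.747
```

```bash
python3 - <<'E'
from h import *
st()
im=snapshot('wrist');cv2.imwrite('pics/d_w.png',im[:,:,::-1]);s=snapshot('side');cv2.imwrite('pics/d_s.png',cv2.resize(s[80:230,200:420,::-1],None,fx=3,fy=3))
for c in ['wrist','side']:print(c,[(np.round(d['point'],1).tolist(),round(d['conf'],2)) for d in finder.tip_of(c,'paint_mark')[:2]])
E
```

```text
t 6.98 p [614.2, 229.1, 170.9] F [1.0, 0.2, -0.2] M [-0.06, -0.03, -0.02] w 65.8 toolx [-0.105, 0.995, 0.0] toolz [0.002, 0.0, -1.0] j [0.18, 0.67, 1.17, -0.0, 1.3, 0.07]
wrist [([340.0, 297.8], 0.65)]
side [([317.1, 146.0], 0.62)]
```

View pics/d_w.png

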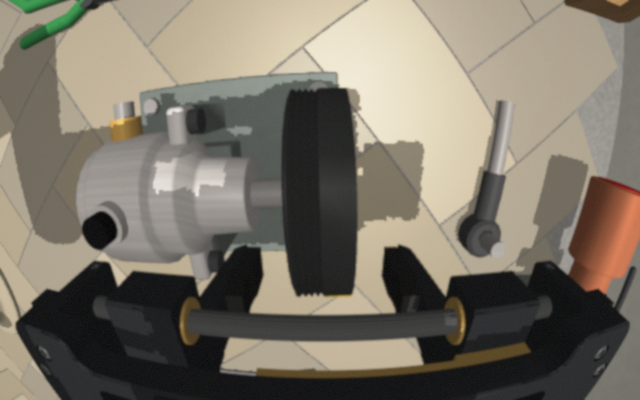

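View pics/d_s.png

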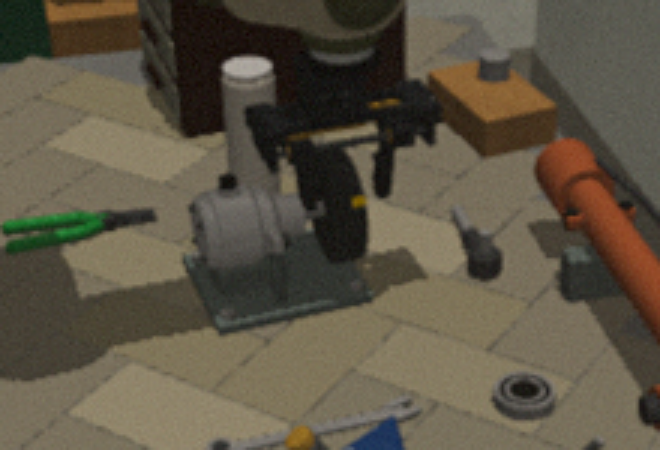

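```bash
cat >> h.py <<'E'
PT=np.array([.6185,.259,.14]);YAW=.106
def rimpt(deg,x=0.,r=.06):
    A=np.radians(deg);return Ro.from_euler('z',YAW).apply([x,r*np.sin(A),.08+r*np.cos(A)])+[PT[0],PT[1],0]
E
python3 - <<'E'
from h import *
for a in range(-100,-30,5): print(a,proj('side',rimpt(a)).round(1),proj('side',rimpt(a,.007)).round(1))
im=cv2.imread('pics/d_s.png').astype(int);m=(np.minimum(im[:,:,1],im[:,:,2])-im[:,:,0]>60);m[:,:280]=0;m[:160]=0;m[260:]=0;m[:,400:]=0
ys,xs=np.where(m);print(len(xs),xs.mean()/3+200,ys.mean()/3+80,xs.min()/3+200,xs.max()/3+200,ys.min()/3+80,ys.max()/3+80)
E
```

```text
-100 [[319.7 160.3]] [[321.9 159.9]]
-95 [[319.8 159. ]] [[321.9 158.6]]
-90 [[319.8 157.6]] [[321.9 157.2]]
-85 [[319.7 156.1]] [[321.9 155.7]]
-80 [[319.6 154.5]] [[321.8 154.1]]
-75 [[319.5 152.9]] [[321.6 152.5]]
-70 [[319.3 151.3]] [[321.4 150.9]]
-65 [[319.  149.6]] [[321.2 149.2]]
-60 [[318.8 147.9]] [[320.9 147.5]]
-55 [[318.5 146.2]] [[320.6 145.8]]
-50 [[318.1 144.5]] [[320.3 144.2]]
-45 [[317.7 142.9]] [[319.9 142.5]]
-40 [[317.3 141.3]] [[319.5 140.9]]
-35 [[316.8 139.8]] [[319.  139.4]]
87 319.51724137931035 146.93869731800766 317.6666666666667 321.6666666666667 145.33333333333331 148.33333333333331
```

Request:
send_rows:
  commands:
    - {"offset": [0,0,0],"rot": [0,0,0],"fingers": 0.0}
    - {"offset": [0,0,0],"rot": [0,0,0],"fingers": 0.0}
    - {"offset": [0,0,0],"rot": [0,0,0],"fingers": 0.0}
    - {"offset": [0,0,0],"rot": [0,0,0],"fingers": 0.0}
    - {"offset": [0,0,0],"rot": [0,0,0],"fingers": 0.0}
    - {"offset": [0,0,0],"rot": [0,0,0],"fingers": 0.0}
    - {"offset": [0,0,0],"rot": [0,0,0],"fingers": 0.0}
    - {"offset": [0,0,0],"rot": [0,0,0],"fingers": 0.0}

```text
time_s: 7.85
position: [0.614, 0.2312, 0.1703]
tcp_rot: [2.101, 2.336, 0.001]
wrist_force: [2.3, 2.5, -1.5]
gripper_width: 0.349
```

```bash
python3 - <<'E'
from h import *
st()
a=np.radians(np.linspace(-33,18,9));r=52/120
for b,c in zip(a[:-1],a[1:]): print(round(r*(np.sin(c)-np.sin(b)),3),round(-r*(np.cos(c)-np.cos(b)),3))
E
```

```text
t 7.85 p [614.0, 231.2, 170.3] F [2.3, 2.5, -1.5] M [0.27, -0.48, 0.09] w 30.7 toolx [-0.106, 0.994, 0.0] toolz [0.001, 0.001, -1.0] j [0.18, 0.67, 1.17, 0.0, 1.3, 0.07]
0.042 -0.024
0.044 -0.019
0.046 -0.014
0.047 -0.009
0.048 -0.004
0.048 0.002
0.048 0.007
0.047 0.012
```

Request:
send_rows:
  commands:
    - {"offset": [0.042,0,-0.024],"rot": [0,0,0],"fingers": 0.0}
    - {"offset": [0.044,0,-0.019],"rot": [0,0,0],"fingers": 0.0}
    - {"offset": [0.046,0,-0.014],"rot": [0,0,0],"fingers": 0.0}
    - {"offset": [0.047,0,-0.009],"rot": [0,0,0],"fingers": 0.0}
    - {"offset": [0.048,0,-0.004],"rot": [0,0,0],"fingers": 0.0}
    - {"offset": [0.048,0,0.002],"rot": [0,0,0],"fingers": 0.0}
    - {"offset": [0.048,0,0.007],"rot": [0,0,0],"fingers": 0.0}
    - {"offset": [0.047,0,0.012],"rot": [0,0,0],"fingers": 0.0}

```text
time_s: 8.52
position: [0.6082, 0.2758, 0.1756]
tcp_rot: [-2.099, -2.335, 0.004]
wrist_force: [-3.8, -5.6, -1.5]
gripper_width: 0.343
```

```bash
cat >> h.py <<'E'
def look(cams,tag,thing='paint_mark'):
    import pickle
    st()
    for c in cams:
        p=camera_params(c);im=snapshot(c);cv2.imwrite(f'pics/{tag}_{c}.png',im[:,:,::-1]);pickle.dump(p,open(f'pics/{tag}_{c}.pkl','wb'))
        if thing: print(c,[(np.round(d['point'],1).tolist(),round(d['conf'],2)) for d in finder.tip_of(c,thing)[:2]])
E
python3 - <<'E'
from h import *
look(['wrist'],'e')
import pickle
p=pickle.load(open('pics/e_wrist.pkl','rb'))
for a in range(-20,21,5): print(a,proj('wrist',rimpt(a),p).round(1))
E
```

```text
t 8.52 p [608.2, 275.8, 175.6] F [-3.8, -5.6, -1.5] M [-0.76, 0.45, 0.11] w 30.2 toolx [-0.106, 0.994, -0.0] toolz [-0.003, -0.001, -1.0] j [0.25, 0.69, 1.12, -0.0, 1.33, 0.14]
wrist [([339.4, 323.7], 0.56)]
-20 [[336.9 344. ]]
-15 [[337.3 339.6]]
-10 [[337.7 334.3]]
-5 [[338. 328.]]
0 [[338.3 320.7]]
5 [[338.6 312.4]]
10 [[338.9 303.3]]
15 [[339.1 293.5]]
20 [[339.2 283.1]]
```

View pics/e_wrist.png

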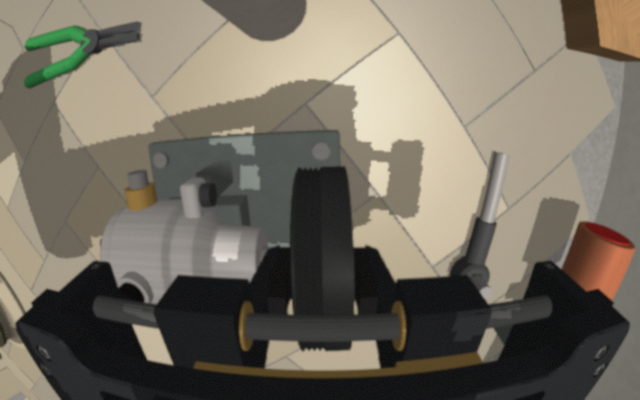

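Request:
send_rows:
  commands:
    - {"offset": [0,0,0],"rot": [0,0,0],"fingers": 0.75}
    - {"offset": [0,0,0],"rot": [0,0,0],"fingers": 0.75}
    - {"offset": [0,0,0],"rot": [0,0,0],"fingers": 0.75}
    - {"offset": [0,0,-0.1],"rot": [0,0,0],"fingers": 0.75}
    - {"offset": [0,0,-0.25],"rot": [0,0,0],"fingers": 0.75}
    - {"offset": [0,0,-0.25],"rot": [0,0,0],"fingers": 0.75}
    - {"offset": [0,0,-0.2],"rot": [0,0,0],"fingers": 0.75}
    - {"offset": [0,0,0],"rot": [0,0,0],"fingers": 0.75}

```text
time_s: 9.28
position: [0.6103, 0.2753, 0.2782]
tcp_rot: [2.098, 2.331, 0.014]
wrist_force: [0.8, 0.5, 0.1]
gripper_width: 0.749
```

```bash

python3 - <<'E'
from h import *
look(['wrist'],'f')
import pickle
p=pickle.load(open('pics/f_wrist.pkl','rb'))
for a in range(-20,21,5): print(a,proj('wrist',rimpt(a),p).round(1))
im=cv2.imread('pics/f_wrist.png');cv2.imwrite('pics/f_c.png',cv2.resize(im[150:300,270:380],None,fx=5,fy=4,interpolation=2)[:600])
I=im.astype(int);m=(np.minimum(I[:,:,1],I[:,:,2])-I[:,:,0]>60);m[:,:290]=0;m[:140]=0;m[300:]=0;m[:,365:]=0
ys,xs=np.where(m);print(len(xs),xs.mean(),ys.mean(),xs.min(),xs.max(),ys.min(),ys.max())
g=cv2.cvtColor(im,cv2.COLOR_BGR2GRAY);print([ (r,np.where(g[r,280:370]<60)[0][[0,-1]]+280) for r in range(160,262,20)])
E
```

```text
t 9.28 p [610.3, 275.3, 278.2] F [0.8, 0.5, 0.1] M [0.01, -0.1, 0.03] w 65.9 toolx [-0.105, 0.994, 0.002] toolz [0.01, 0.003, -1.0] j [0.25, 0.61, 0.97, 0.0, 1.55, 0.14]
wrist [([327.8, 234.9], 0.62)]
-20 [[327.5 254.4]]
-15 [[327.6 249.9]]
-10 [[327.7 245. ]]
-5 [[327.7 239.5]]
0 [[327.8 233.7]]
5 [[327.8 227.5]]
10 [[327.8 221. ]]
15 [[327.8 214.4]]
20 [[327.8 207.6]]
205 328.3121951219512 235.3170731707317 320 337 230 241
[(160, array([298, 333])), (180, array([298, 335])), (200, array([298, 334])), (220, array([300, 335])), (240, array([301, 318])), (260, array([304, 335]))]
```

View pics/f_c.png

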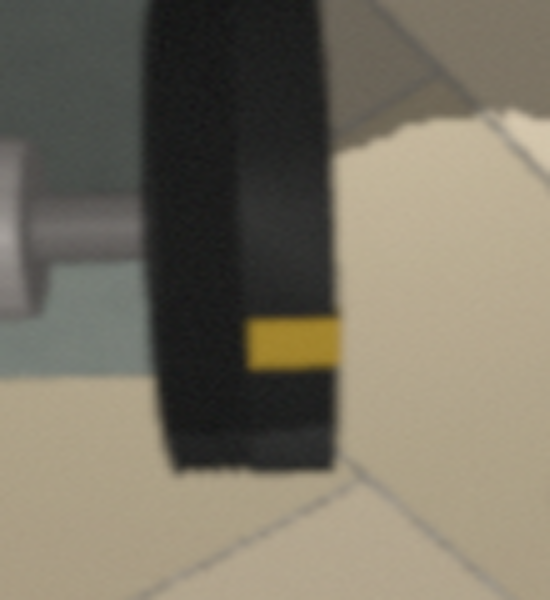

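```bash

python3 - <<'E'
from h import *
import pickle
from scipy.optimize import differential_evolution
D=[('b_w.png','b_w.pkl',(285,335,138,262)),('f_wrist.png','pics/f_wrist.pkl',(285,345,120,275))]
M=[]
for f,pk,(x0,x1,y0,y1) in D:
    im=cv2.imread('pics/'+f);g=im.max(2)
    I=im.astype(int);yel=(np.minimum(I[:,:,1],I[:,:,2])-I[:,:,0]>50)&(I[:,:,2]>90)&(I[:,:,0]<70)
    m=np.zeros(g.shape,np.uint8);m[y0:y1,x0:x1]=((g<60)|yel)[y0:y1,x0:x1]
    m=cv2.morphologyEx(m,cv2.MORPH_OPEN,np.ones((5,5)))
    k,l,s,_=cv2.connectedComponentsWithStats(m);i=1+np.argmax(s[1:,4]);print(s[i]);m=(l==i).astype(np.uint8)
    h=cv2.convexHull(np.vstack(cv2.findContours(m,0,1)[0]));m2=np.zeros_like(m);cv2.fillConvexPoly(m2,h,1)
    M.append((cv2.resize(m2,None,fx=4,fy=4,interpolation=0),pickle.load(open(pk,'rb')) ,im,h))
a=np.linspace(0,2*np.pi,150)
def pts(v):
    L=np.vstack([np.c_[np.full_like(a,xx),.06*np.sin(a),.06*np.cos(a)+.08] for xx in(-.023,.007)])
    return Ro.from_euler('z',v[2]).apply(L)+[v[0],v[1],0]
def cost(v,use=(0,1),each=0):
    cc=[]
    for i in use:
        m,p,_,_=M[i];q=(proj('wrist',pts(v),p)+.5)*4-.5
        z=np.zeros_like(m);cv2.fillConvexPoly(z,cv2.convexHull(np.round(q).astype(np.int32)),1);cc.append(1-(z&m).sum()/(z|m).sum())
    return cc if each else sum(cc)
for u in [(0,),(1,),(0,1)]:
    b=differential_evolution(cost,[(.60,.64),(.245,.275),(0.03,.2)],args=(u,),seed=1,maxiter=40,popsize=10);print(u,b.x,cost(b.x,u,1))
m,p,im,h=M[1];o=im.copy();cv2.polylines(o,[cv2.convexHull(np.round(proj('wrist',pts(b.x),p)).astype(np.int32))],1,(0,0,255),1);cv2.drawContours(o,[h],-1,(0,255,0),1)
cv2.imwrite('pics/f_fit.png',cv2.resize(o[110:290,270:360],None,fx=3,fy=3,interpolation=0))
for aa in (-5,-2,0,2): 
    L=Ro.from_euler('z',b.x[2]).apply([0,.06*np.sin(np.radians(aa)),.08+.06*np.cos(np.radians(aa))])+[b.x[0],b.x[1],0];print(aa,proj('wrist',L,p))
E
```

```text
[ 292  143   33  111 3375]
[ 298  143   39  124 4328]
(0,) [0.61705023 0.26030631 0.11264894] [np.float64(0.06387516078803057)]
(1,) [0.61856132 0.26186393 0.1336867 ] [np.float64(0.049143914854234194)]
(0, 1) [0.61820658 0.26162456 0.13206616] [np.float64(0.07022297013041645), np.float64(0.05072616847108524)]
-5 [[327.89880795 236.52986706]]
-2 [[327.82997397 233.03546154]]
0 [[327.78004366 230.62992863]]
2 [[327.72694997 228.16889939]]
```

View pics/f_fit.png

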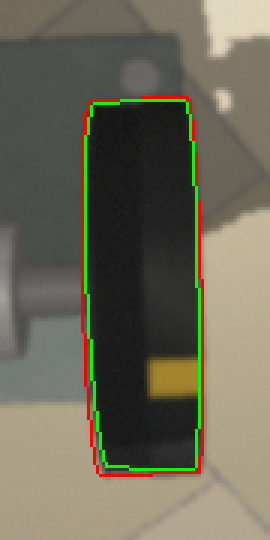

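Request:
send_rows:
  commands:
    - {"offset": [-0.14,0,-0.05],"rot": [0,0,0],"fingers": 0.75}
    - {"offset": [-0.14,0,-0.05],"rot": [0,0,0],"fingers": 0.75}
    - {"offset": [-0.14,0,0],"rot": [0,0,0],"fingers": 0.75}
    - {"offset": [-0.14,0,0],"rot": [0,0,0],"fingers": 0.75}
    - {"offset": [-0.14,0,0],"rot": [0,0,0],"fingers": 0.75}
    - {"offset": [-0.133,0,0],"rot": [0,0,0],"fingers": 0.75}
    - {"offset": [0,0,0],"rot": [0,0,0],"fingers": 0.75}
    - {"offset": [0,0,0],"rot": [0,0,0],"fingers": 0.75}

```text
time_s: 10.05
position: [0.6196, 0.1752, 0.2828]
tcp_rot: [-2.102, -2.333, 0.002]
wrist_force: [-0.9, -0.4, 0.0]
gripper_width: 0.751
```

```bash

python3 - <<'E'
from h import *
look(['wrist'],'g')
look(['top'],'g')
im=cv2.imread('pics/g_wrist.png');cv2.imwrite('pics/g_c.png',cv2.resize(im[20:240,250:400],None,fx=4,fy=2.7,interpolation=2))
E
```

```text
t 10.05 p [619.6, 175.2, 282.8] F [-0.9, -0.4, 0.0] M [-0.0, -0.06, 0.01] w 66.1 toolx [-0.104, 0.995, 0.0] toolz [-0.002, 0.0, -1.0] j [0.09, 0.56, 1.04, 0.0, 1.54, -0.01]
wrist [([337.2, 101.4], 0.68)]
t 10.15 p [619.5, 176.4, 283.3] F [0.0, 0.1, -0.4] M [-0.06, -0.09, -0.0] w 65.9 toolx [-0.106, 0.994, 0.0] toolz [-0.001, 0.0, -1.0] j [0.09, 0.56, 1.04, 0.0, 1.54, -0.01]
top [([319.9, 155.7], 0.61), ([208.3, 181.0], 0.57)]
```

View pics/g_c.png

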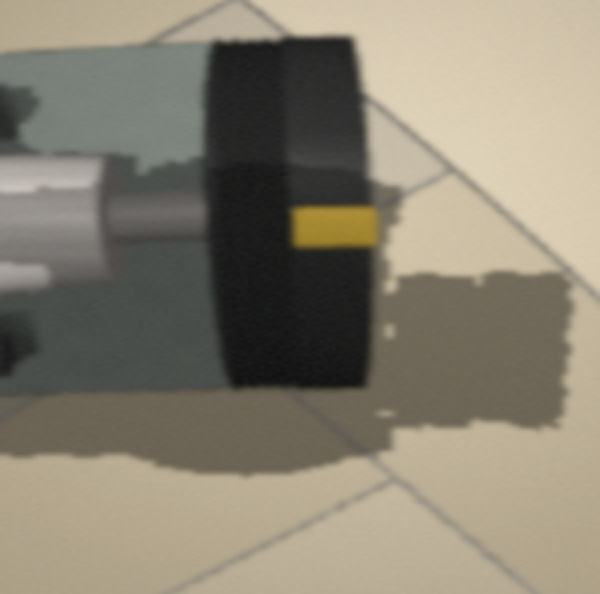

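View pics/g_top.png

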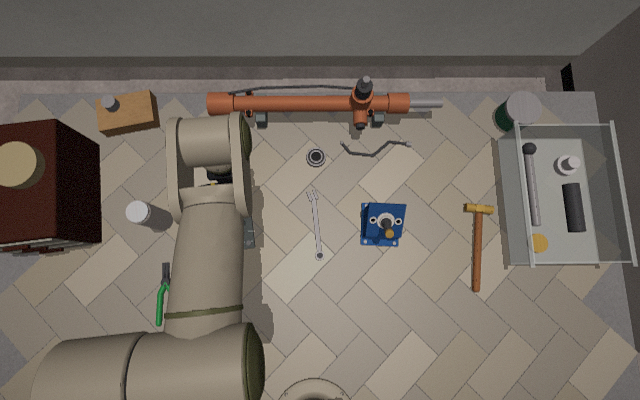

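```bash

python3 - <<'E'
from h import *
import pickle
for tag,col,rng in [('g',332,(20,180)),('f',326,(125,285))]:
    g=cv2.cvtColor(cv2.imread(f'pics/{tag}_wrist.png'),cv2.COLOR_BGR2GRAY).astype(float)[:,col-4:col+5].mean(1)
    print(tag,[int(v) for v in g[rng[0]:rng[1]:1]])
E
```

```text
g [199, 199, 199, 200, 200, 201, 201, 202, 202, 202, 201, 195, 171, 123, 69, 40, 36, 37, 38, 39, 39, 40, 41, 41, 43, 43, 43, 44, 43, 44, 45, 45, 45, 45, 46, 46, 47, 47, 48, 48, 47, 48, 49, 49, 49, 50, 49, 50, 50, 52, 53, 54, 55, 57, 58, 59, 61, 63, 63, 66, 67, 64, 56, 50, 49, 49, 49, 49, 49, 48, 48, 47, 47, 47, 47, 55, 87, 122, 136, 139, 139, 137, 135, 134, 133, 133, 131, 129, 129, 123, 106, 78, 50, 36, 33, 32, 33, 32, 31, 31, 31, 31, 30, 31, 31, 30, 29, 30, 29, 30, 30, 29, 29, 29, 28, 28, 29, 29, 28, 28, 27, 28, 27, 27, 27, 26, 27, 27, 26, 26, 25, 25, 24, 24, 25, 23, 24, 24, 22, 22, 21, 21, 26, 46, 74, 92, 100, 102, 102, 101, 101, 100, 100, 99, 99, 99, 99, 98, 98, 98]
f [84, 84, 85, 84, 83, 82, 82, 81, 81, 82, 82, 83, 83, 83, 81, 80, 75, 61, 42, 27, 23, 23, 25, 26, 26, 27, 27, 27, 29, 28, 28, 30, 29, 29, 30, 29, 30, 29, 30, 30, 31, 31, 31, 31, 31, 31, 31, 32, 32, 32, 32, 33, 32, 33, 33, 33, 33, 34, 33, 34, 34, 35, 35, 36, 37, 38, 39, 39, 40, 42, 43, 43, 44, 45, 46, 47, 47, 48, 49, 49, 49, 49, 49, 49, 49, 48, 48, 48, 47, 46, 45, 45, 44, 43, 43, 42, 41, 41, 39, 38, 38, 37, 38, 47, 74, 106, 124, 130, 131, 132, 131, 131, 130, 130, 127, 120, 101, 71, 44, 34, 31, 32, 32, 31, 30, 30, 30, 30, 30, 29, 31, 32, 36, 42, 45, 46, 45, 45, 43, 42, 42, 46, 75, 116, 144, 157, 160, 160, 160, 160, 159, 158, 156, 156, 156, 156, 156, 159, 160, 163]
```

```bash

python3 - <<'E'
from h import *
import pickle
obs={'g':(33.05,96.15,110.85,163.55),'f':(142.5,229.3,241.7,267.65)}
P={k:pickle.load(open(f'pics/{k}_wrist.pkl','rb')) for k in obs}
aa=np.linspace(-180,180,1441)
def model(k,dy,dz,m):
    off=Ro.from_euler('z',YAW).apply([0,dy,dz])
    q=lambda a:proj('wrist',np.array([rimpt(x) for x in np.atleast_1d(a)])+off,P[k])[:,1]
    r=q(aa);return np.array([r.min(),q(m+4.77)[0],q(m-4.77)[0],r.max()])
for ks in (['g'],['f'],['g','f']):
    f=lambda v:np.concatenate([model(k,v[1+2*i],v[2+2*i],v[0])-obs[k] for i,k in enumerate(ks)])
    s=least_squares(f,[0]+[0,0]*len(ks),x_scale=[1]+[.001]*2*len(ks),diff_step=1e-3);print(ks,s.x.round(4),s.fun.round(2))
    f=lambda v:np.concatenate([model(k,v[1],v[2],v[0])-obs[k] for i,k in enumerate(ks)])
    s=least_squares(f,[0,0,0],x_scale=[1,.001,.001],diff_step=1e-3);print(' common',s.x.round(4),s.fun.round(2))
E
```

```text
['g'] [-3.8072e+00  2.8000e-03 -7.0000e-04] [-0.07  0.56 -0.57  0.08]
 common [-3.8072e+00  2.8000e-03 -7.0000e-04] [-0.07  0.56 -0.57  0.08]
['f'] [-4.1413e+00  2.6000e-03  1.0000e-04] [-0.05  0.65 -0.74  0.14]
 common [-4.1413e+00  2.6000e-03  1.0000e-04] [-0.05  0.65 -0.74  0.14]
['g', 'f'] [-3.9359e+00  2.9000e-03 -7.0000e-04  2.6000e-03  3.0000e-04] [-0.15  0.63 -0.5  -0.02  0.01  0.55 -0.81  0.29]
 common [-3.8925e+00  2.8000e-03  7.0000e-04] [-0.37  0.69 -0.37  0.41 -0.19  0.42 -0.91  0.29]
```

```bash
sed -i 's/^PT=.*/PT=np.array([.6182,.2617,.14]);YAW=.106/' h.py
python3 - <<'E'
from h import *
import pickle
p=pickle.load(open('pics/g_wrist.pkl','rb'))
print(proj('wrist',[rimpt(-3.9,x) for x in(-.023,-.007,0,.007)],p))
g=cv2.imread('pics/g_wrist.png').astype(int);print([tuple(v) for v in g[101:106,314:348].mean(0).astype(int)[:,[0,2]]])
gg=g[60:90,290:350].mean((0,2)).astype(int);print(gg)
Y=Ro.from_euler('z',YAW).as_matrix()
c=PT+Y@[-.008,-.0018,0];print('target',c); c[2]=.08+.052+.045; plan(c,down(np.degrees(YAW)+90),6)
E
```

```text
[[300.39904203 103.98954853]
 [322.650496   103.80525725]
 [332.39896481 103.82824861]
 [342.12863014 103.91422982]]
[(np.int64(27), np.int64(27)), (np.int64(26), np.int64(26)), (np.int64(26), np.int64(25)), (np.int64(24), np.int64(24)), (np.int64(25), np.int64(26)), (np.int64(26), np.int64(26)), (np.int64(27), np.int64(26)), (np.int64(29), np.int64(34)), (np.int64(32), np.int64(62)), (np.int64(40), np.int64(110)), (np.int64(46), np.int64(148)), (np.int64(49), np.int64(163)), (np.int64(49), np.int64(164)), (np.int64(49), np.int64(165)), (np.int64(50), np.int64(165)), (np.int64(49), np.int64(164)), (np.int64(48), np.int64(164)), (np.int64(48), np.int64(164)), (np.int64(48), np.int64(164)), (np.int64(49), np.int64(164)), (np.int64(48), np.int64(164)), (np.int64(48), np.int64(164)), (np.int64(49), np.int64(165)), (np.int64(49), np.int64(164)), (np.int64(49), np.int64(164)), (np.int64(50), np.int64(165)), (np.int64(49), np.int64(165)), (np.int64(50), np.int64(165)), (np.int64(52), np.int64(162)), (np.int64(62), np.int64(153)), (np.int64(76), np.int64(136)), (np.int64(88), np.int64(124)), (np.int64(100), np.int64(127)), (np.int64(114), np.int64(144))]
[112 111 110 110 111 111 111 109 107 103  88  63  47  42  37  35  33  33
  34  33  33  33  32  33  33  33  33  33  33  34  36  42  49  53  54  54
  54  54  54  54  54  54  53  53  53  53  53  53  53  55  65  97 137 163
 173 176 177 177 178 180]
target [0.61043534 0.25906369 0.14      ]
dist mm 135.15995678910014 rot deg 0.056380544309223894 rot/row [-0.001, -0.0, 0.001]
0 [0.115, -0.0, 0.148]
1 [0.115, -0.0, 0.148]
2 [0.115, -0.0, 0.148]
3 [0.115, -0.0, 0.148]
4 [0.115, -0.0, 0.148]
5 [0.115, -0.0, 0.148]
```

Request:
send_rows:
  commands:
    - {"offset": [0.16,0,0.11],"rot": [0,0,0],"fingers": 0.7}
    - {"offset": [0.16,0,0.15],"rot": [0,0,0],"fingers": 0.7}
    - {"offset": [0.16,0,0.15],"rot": [0,0,0],"fingers": 0.7}
    - {"offset": [0.16,0,0.15],"rot": [0,0,0],"fingers": 0.7}
    - {"offset": [0.05,0,0.15],"rot": [0,0,0],"fingers": 0.7}
    - {"offset": [0,0,0.12],"rot": [0,0,0],"fingers": 0.7}
    - {"offset": [0,0,0.06],"rot": [0,0,0],"fingers": 0.5}
    - {"offset": [0,0,0],"rot": [0,0,0],"fingers": 0.0}

```text
time_s: 10.92
position: [0.6103, 0.2585, 0.1756]
tcp_rot: [-2.099, -2.335, 0.004]
wrist_force: [0.0, -0.2, 0.3]
gripper_width: 0.573
```

Request:
send_rows:
  commands:
    - {"offset": [0,0,0],"rot": [0,0,0],"fingers": 0.0}
    - {"offset": [0,0,0],"rot": [0,0,0],"fingers": 0.0}
    - {"offset": [0,0,0],"rot": [0,0,0],"fingers": 0.0}
    - {"offset": [0,0,0],"rot": [0,0,0],"fingers": 0.0}
    - {"offset": [0,0,0],"rot": [0,0,0],"fingers": 0.0}
    - {"offset": [0.015,0,0],"rot": [0,0,0],"fingers": 0.0}
    - {"offset": [0.015,0,0],"rot": [0,0,0],"fingers": 0.0}
    - {"offset": [0,0,0],"rot": [0,0,0],"fingers": 0.0}

```text
time_s: 11.58
position: [0.61, 0.2614, 0.1781]
tcp_rot: [-2.101, -2.336, 0.002]
wrist_force: [-6.1, -1.5, 4.1]
gripper_width: 0.345
```

```bash
python3 -c "
from h import *
st()"
```

```text
t 11.58 p [610.0, 261.4, 178.1] F [-6.1, -1.5, 4.1] M [-0.36, 0.65, 0.14] w 30.4 toolx [-0.106, 0.994, -0.001] toolz [-0.001, -0.001, -1.0] j [0.23, 0.68, 1.13, -0.0, 1.33, 0.12]
```

Request:
send_rows:
  commands:
    - {"offset": [0,0,0],"rot": [0,0,0],"fingers": 0.6}
    - {"offset": [0,0,0],"rot": [0,0,0],"fingers": 0.75}
    - {"offset": [0,0,0],"rot": [0,0,0],"fingers": 0.75}
    - {"offset": [0,0,-0.12],"rot": [0,0,0],"fingers": 0.75}
    - {"offset": [0,0,-0.25],"rot": [0,0,0],"fingers": 0.75}
    - {"offset": [-0.2,0,-0.25],"rot": [0,0,0],"fingers": 0.75}
    - {"offset": [-0.25,0,-0.2],"rot": [0,0,0],"fingers": 0.75}
    - {"offset": [-0.2,0,-0.05],"rot": [0,0,0],"fingers": 0.75}

```text
time_s: 12.25
position: [0.6196, 0.1829, 0.2865]
tcp_rot: [2.097, 2.332, 0.009]
wrist_force: [0.3, 0.4, -0.2]
gripper_width: 0.747
```

```bash

cat > ang.py <<'E'
from h import *
import pickle,sys
tag=sys.argv[1]
look(['wrist'],tag,None)
p=pickle.load(open(f'pics/{tag}_wrist.pkl','rb'))
im=cv2.imread(f'pics/{tag}_wrist.png')
q=proj('wrist',[rimpt(0)],p)[0];c=int(round(q[0]));print('pred top',q)
g=cv2.cvtColor(im,cv2.COLOR_BGR2GRAY).astype(float)[:,c-4:c+5].mean(1)
aa=np.linspace(-180,180,1441);r=proj('wrist',np.array([rimpt(x) for x in aa]),p)[:,1]
def edge(guess,w=8):
    lo=int(guess)-w;s=g[lo:lo+2*w+1];d=np.abs(np.diff(s));i=np.argmax(d)
    k=slice(max(0,i-2),i+3);return lo+.5+np.sum(np.arange(len(d))[k]*d[k])/d[k].sum()
I=im.astype(int);yel=(np.minimum(I[:,:,1],I[:,:,2])-I[:,:,0])[:,c-4:c+5].mean(1);lo=int(q[1])-25
m=np.where(yel[lo:lo+50]>50)[0]+lo
o=np.array([edge(r.min()),edge(m[0]-.5,4),edge(m[-1]+.5,4),edge(r.max())]);print(o.round(2))
def model(dy,dz,m):
    off=Ro.from_euler('z',YAW).apply([0,dy,dz]);f=lambda a:proj('wrist',np.array([rimpt(x) for x in np.atleast_1d(a)])+off,p)[:,1]
    rr=f(aa);return np.array([rr.min(),f(m+4.77)[0],f(m-4.77)[0],rr.max()])
s=least_squares(lambda v:model(v[1],v[2],v[0])-o,[0,0,0],x_scale=[1,.001,.001],diff_step=1e-3);print('ang,dy,dz',s.x.round(4),s.fun.round(2))
E
python3 ang.py h
```

```text
t 12.25 p [619.6, 182.9, 286.5] F [0.3, 0.4, -0.2] M [-0.05, -0.11, 0.06] w 65.7 toolx [-0.106, 0.994, -0.0] toolz [0.008, 0.001, -1.0] j [0.1, 0.56, 1.04, -0.0, 1.54, -0.0]
pred top [329.28058115 108.43425944]
[ 41.54 100.41 115.01 170.77]
ang,dy,dz [0.2269 0.0003 0.0003] [-0.07  0.57 -0.58  0.08]
```

```bash
cat >> h.py <<'E'
def tilted(psi_deg,toolx_sign=1,lean=35):
    psi=np.radians(psi_deg);l=np.radians(lean)
    z=np.array([np.sin(l)*np.cos(psi),np.sin(l)*np.sin(psi),-np.cos(l)])
    x=np.array([-np.sin(psi),np.cos(psi),0]);return np.c_[x,np.cross(z,x),z]
E
python3 - <<'E'
from h import *
R=tilted(-2.5);print(R)
plan([.41,-.194,.268],R,16)
E
```

```text
[[ 0.04361939  0.81837239  0.57303052]
 [ 0.99904822 -0.03573091 -0.02501905]
 [ 0.          0.57357644 -0.81915204]]
dist mm 428.6490794553755 rot deg 35.55960390756161 rot/row [-0.432, -0.031, 0.102]
0 [-0.182, -0.129, 0.009]
1 [-0.183, -0.128, 0.004]
2 [-0.184, -0.126, 0.0]
3 [-0.185, -0.124, -0.004]
4 [-0.187, -0.122, -0.008]
5 [-0.188, -0.12, -0.012]
6 [-0.189, -0.118, -0.016]
7 [-0.19, -0.116, -0.02]
8 [-0.191, -0.113, -0.024]
9 [-0.192, -0.111, -0.028]
10 [-0.193, -0.108, -0.031]
11 [-0.194, -0.105, -0.035]
12 [-0.195, -0.102, -0.038]
13 [-0.196, -0.098, -0.041]
14 [-0.197, -0.095, -0.044]
15 [-0.198, -0.092, -0.047]
```

Request:
send_rows:
  commands:
    - {"offset": [-0.182,-0.129,0.009],"rot": [-0.432,-0.031,0.102],"fingers": 0.8}
    - {"offset": [-0.183,-0.128,0.004],"rot": [-0.432,-0.031,0.102],"fingers": 0.8}
    - {"offset": [-0.184,-0.126,0],"rot": [-0.432,-0.031,0.102],"fingers": 0.8}
    - {"offset": [-0.185,-0.124,-0.004],"rot": [-0.432,-0.031,0.102],"fingers": 0.8}
    - {"offset": [-0.187,-0.122,-0.008],"rot": [-0.432,-0.031,0.102],"fingers": 0.8}
    - {"offset": [-0.188,-0.12,-0.012],"rot": [-0.432,-0.031,0.102],"fingers": 0.8}
    - {"offset": [-0.189,-0.118,-0.016],"rot": [-0.432,-0.031,0.102],"fingers": 0.8}
    - {"offset": [-0.19,-0.116,-0.02],"rot": [-0.432,-0.031,0.102],"fingers": 0.8}

```text
time_s: 12.97
position: [0.5135, -0.0037, 0.2733]
tcp_rot: [2.02, 2.089, 0.309]
wrist_force: [0.9, 0.1, 0.6]
gripper_width: 0.803
```

Request:
send_rows:
  commands:
    - {"offset": [-0.191,-0.113,-0.024],"rot": [-0.432,-0.031,0.102],"fingers": 0.8}
    - {"offset": [-0.192,-0.111,-0.028],"rot": [-0.432,-0.031,0.102],"fingers": 0.8}
    - {"offset": [-0.193,-0.108,-0.031],"rot": [-0.432,-0.031,0.102],"fingers": 0.8}
    - {"offset": [-0.194,-0.105,-0.035],"rot": [-0.432,-0.031,0.102],"fingers": 0.8}
    - {"offset": [-0.195,-0.102,-0.038],"rot": [-0.432,-0.031,0.102],"fingers": 0.8}
    - {"offset": [-0.196,-0.098,-0.041],"rot": [-0.432,-0.031,0.102],"fingers": 0.8}
    - {"offset": [-0.197,-0.095,-0.044],"rot": [-0.432,-0.031,0.102],"fingers": 0.8}
    - {"offset": [-0.198,-0.092,-0.047],"rot": [-0.432,-0.031,0.102],"fingers": 0.8}

```text
time_s: 13.63
position: [0.4088, -0.1907, 0.2649]
tcp_rot: [1.909, 1.831, 0.573]
wrist_force: [0.5, -0.7, -0.4]
gripper_width: 0.798
```

```bash
python3 - <<'E'
from h import *
look(['wrist'],'i','socket_rim')
print(finder.tip_of('wrist','punch_center')[:2]);print(finder.tip_of('wrist','holder')[:2])
look(['side','top'],'i','paint_mark')
import pickle
p=pickle.load(open('pics/i_wrist.pkl','rb'))
m=np.array([.5285,-.1995,.0975]);u=-tilted(-2.5)[:,2]
print(proj('wrist',[m,m-u*.013,m+u*.066,m+u*.006],p).round(1))
E
```

```text
t 13.63 p [408.8, -190.7, 264.9] F [0.5, -0.7, -0.4] M [-0.01, 0.14, -0.02] w 70.2 toolx [0.042, 0.999, -0.0] toolz [0.57, -0.024, -0.821] j [-0.89, 0.12, 1.9, 0.64, 0.8, -1.23]
wrist [([323.6, 187.8], 0.85)]
[{'point': [318.7, 185.0], 'conf': 0.95}]
[{'point': [283.5, 171.2], 'conf': 0.66}]
t 13.83 p [409.2, -190.2, 264.7] F [0.5, -0.3, 1.0] M [0.01, 0.16, -0.0] w 70.5 toolx [0.043, 0.999, 0.001] toolz [0.567, -0.023, -0.823] j [-0.89, 0.12, 1.9, 0.63, 0.8, -1.22]
side [([311.6, 130.7], 0.64), ([400.5, 254.0], 0.32)]
top [([210.1, 184.9], 0.87), ([316.0, 224.7], 0.18)]
[[324.1 192. ]
 [324.1 188.3]
 [324.3 217.2]
 [324.1 193.9]]
```

View pics/i_wrist.png

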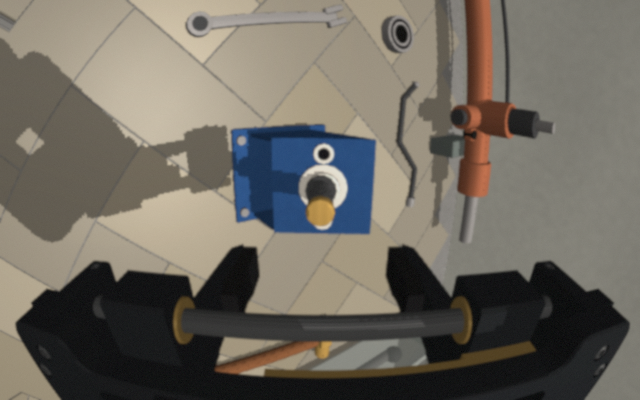

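View pics/i_side.png

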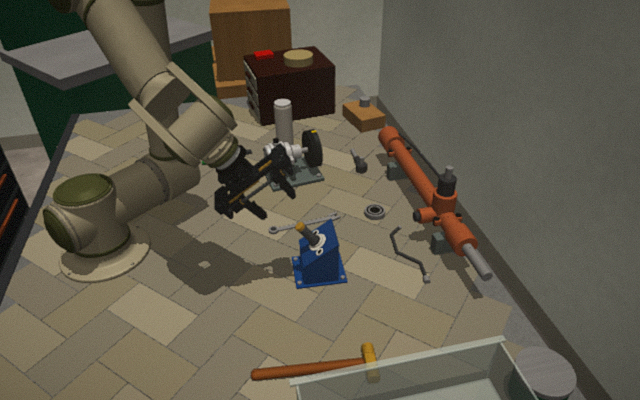

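```bash
python3 - <<'E'
import cv2
im=cv2.imread("pics/i_wrist.png"); cv2.imwrite("pics/i_c.png",cv2.resize(im[110:250,220:390],None,fx=4.5,fy=4.2,interpolation=2))
E
```

```text
(no output)
```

View pics/i_c.png

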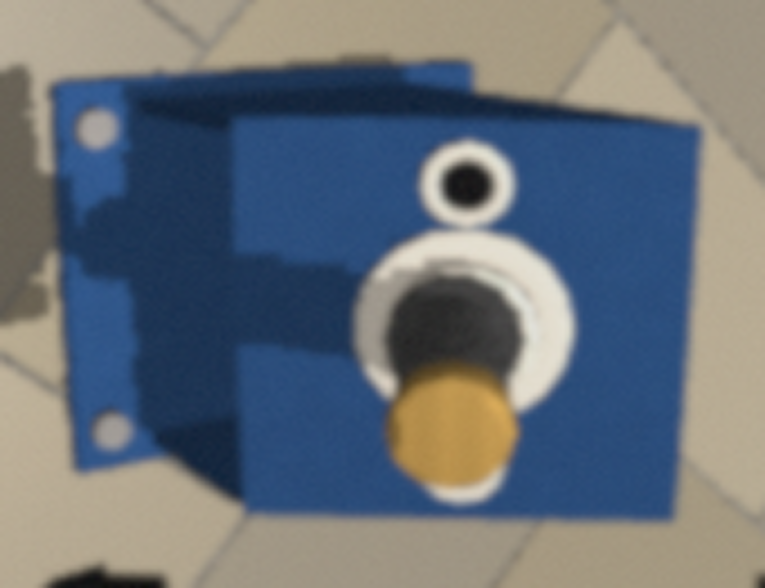

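```bash
python3 - <<'E'
from h import *
import pickle
p=pickle.load(open('pics/i_wrist.pkl','rb'))
f=lambda x,y:[x/4.5+220-.4,y/4.2+110-.4]
l=np.radians(35);u=np.array([-np.sin(l),0,np.cos(l)])
m=np.array([-.010,0,.098])
L=[[-.0459,.049,.0605],[.036,.049,.119],[.036,-.049,.119],[-.0459,-.049,.0605],m+.066*u,[-.0625,.055,.002],[-.0625,-.055,.002],[.0625,.055,.002],m-.007*u]
O=np.array([f(*q) for q in [(233,117),(700,126),(674,519),(246,513),(452,428),(55,85),(78,470),(472,62),(463,325)]])
L=np.array(L)
def res(v,n=len(L)):
    W=Ro.from_euler('z',v[2]).apply(L)+[v[0],v[1],v[3] if len(v)>3 else 0]
    return ((proj('wrist',W,p)-O)).ravel()
for v0 in ([.537,-.198,-.04],[.537,-.198,-.04,0]):
    s=least_squares(res,v0,loss='soft_l1');print(s.x.round(4),'yaw',np.degrees(s.x[2]).round(2));print(s.fun.reshape(-1,2).round(1).tolist())
    Y=Ro.from_euler('z',s.x[2]);print('mouth',Y.apply(m)+[s.x[0],s.x[1],0])
print('cap ray at z',[atz('wrist',O[4],.098+.066*np.cos(l),p)])
# top/side: corners as before
E
```

```text
[ 0.5356 -0.197  -0.0617] yaw -3.54
[[-1.2, 0.1], [-1.0, -0.1], [-1.2, -0.3], [-1.3, -0.9], [1.4, 2.2], [2.5, -1.0], [2.5, -0.1], [1.7, -0.4], [-0.6, 0.8]]
mouth [ 0.52557553 -0.19635349  0.098     ]
[ 0.5346 -0.1965 -0.0617  0.0014] yaw -3.54
[[-1.4, -0.1], [-0.6, -0.3], [-0.9, 0.0], [-1.5, -0.6], [1.5, 2.5], [2.1, -1.2], [2.2, 0.1], [1.8, -0.6], [-0.6, 0.8]]
mouth [ 0.5246586  -0.19588433  0.098     ]
cap ray at z [array([ 0.48656404, -0.19188762,  0.15206403])]
```

```bash
python3 - <<'E'
from h import *
R=tilted(-3.5);u=-R[:,2];m=np.array([.5265,-.1955,.098])
plan(m+.077*u,R,7);print(m+.077*u)
E
```

```text
dist mm 126.55435935790187 rot deg 1.330860990626943 rot/row [-0.011, -0.022, 0.029]
0 [-0.002, 0.001, 0.151]
1 [-0.001, 0.001, 0.151]
2 [-0.001, 0.001, 0.151]
3 [-0.001, 0.001, 0.151]
4 [-0.0, 0.0, 0.151]
5 [-0.0, 0.0, 0.151]
6 [0.0, 0.0, 0.151]
[ 0.48241699 -0.19280377  0.16107471]
```

Request:
send_rows:
  commands:
    - {"offset": [-0.004,0.004,0.12],"rot": [-0.011,-0.022,0.029],"fingers": 0.8}
    - {"offset": [-0.001,0,0.17],"rot": [-0.011,-0.022,0.029],"fingers": 0.8}
    - {"offset": [0,0,0.17],"rot": [-0.011,-0.022,0.029],"fingers": 0.8}
    - {"offset": [0,0,0.17],"rot": [-0.011,-0.022,0.029],"fingers": 0.8}
    - {"offset": [0,0,0.17],"rot": [-0.011,-0.022,0.029],"fingers": 0.8}
    - {"offset": [0,0,0.15],"rot": [-0.011,-0.022,0.029],"fingers": 0.8}
    - {"offset": [0,0,0.1],"rot": [-0.011,-0.022,0.029],"fingers": 0.8}
    - {"offset": [0,0,0],"rot": [0,0,0],"fingers": 0.6}

```text
time_s: 14.7
position: [0.4826, -0.1926, 0.1597]
tcp_rot: [1.924, 1.81, 0.571]
wrist_force: [-0.7, 0.0, -0.2]
gripper_width: 0.748
```

```bash
python3 - <<'E'
from h import *
look(['wrist','side'],'j',None)
im=cv2.imread("pics/j_side.png"); cv2.imwrite("pics/j_sc.png",cv2.resize(im[170:310,200:400],None,fx=4,fy=4,interpolation=2))
E
```

```text
t 14.7 p [482.6, -192.6, 159.7] F [-0.7, 0.0, -0.2] M [0.01, 0.17, 0.02] w 65.8 toolx [0.061, 0.998, 0.002] toolz [0.571, -0.033, -0.82] j [-0.74, 0.4, 1.9, 0.86, 0.5, -1.38]
```

View pics/j_wrist.png

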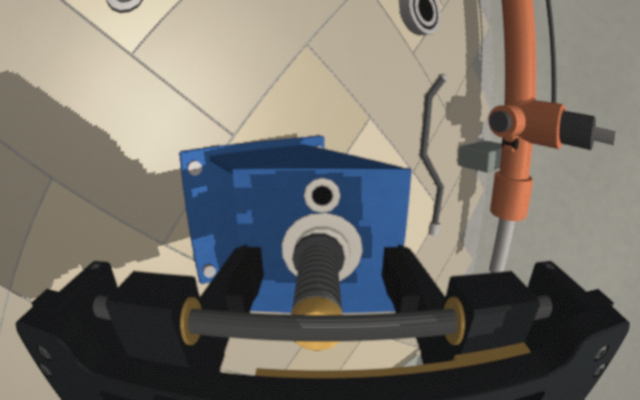

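View pics/j_sc.png

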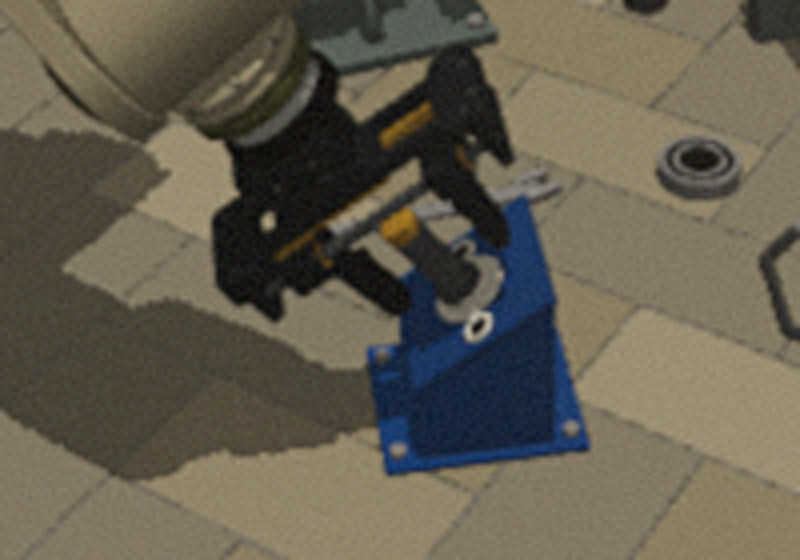

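```bash
python3 - <<'E'
from h import *
import pickle
p=pickle.load(open('pics/j_wrist.pkl','rb'));P,R=cur()
for z in (.011,.023,.071,.077,.084):
  print(z,proj('wrist',[P+R@np.array([x,0,z]) for x in(-.003,0,.003)]).round(1).tolist())
im=cv2.imread("pics/j_wrist.png"); cv2.imwrite("pics/j_wc.png",cv2.resize(im[200:360,260:390],None,fx=5,fy=3.7,interpolation=2))
E
```

```text
0.011 [[319.7, 333.6], [319.6, 328.2], [319.6, 322.7]]
0.023 [[319.8, 315.0], [319.8, 309.8], [319.8, 304.4]]
0.071 [[320.3, 261.0], [320.3, 256.4], [320.3, 251.7]]
0.077 [[320.4, 255.9], [320.4, 251.4], [320.3, 246.8]]
0.084 [[320.4, 250.3], [320.4, 245.9], [320.4, 241.5]]
```

View pics/j_wc.png

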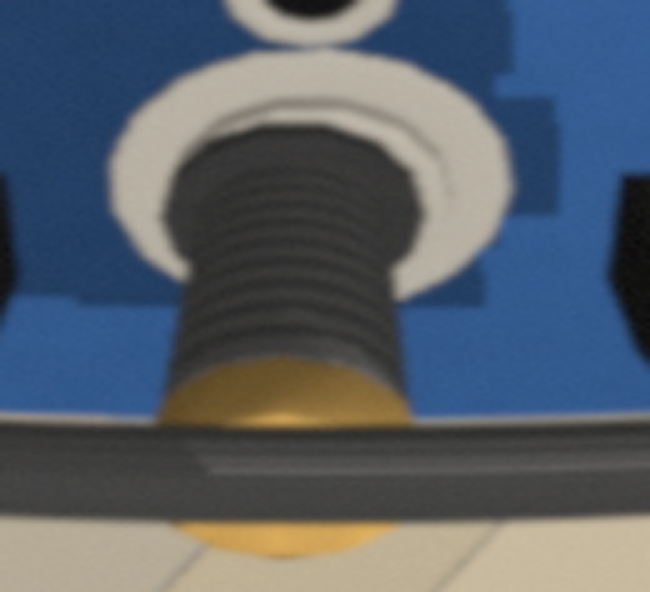

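Request:
send_rows:
  commands:
    - {"offset": [0,-0.008,0],"rot": [0,0,0],"fingers": 0.3}
    - {"offset": [0,0,0],"rot": [0,0,0],"fingers": 0.3}
    - {"offset": [0,0,0],"rot": [0,0,0],"fingers": 0.1}
    - {"offset": [0,0,0],"rot": [0,0,0],"fingers": 0.0}
    - {"offset": [0,0,0],"rot": [0,0,0],"fingers": 0.0}
    - {"offset": [0,0,0],"rot": [0,0,0],"fingers": 0.0}
    - {"offset": [0,0,0],"rot": [0,0,0],"fingers": 0.0}
    - {"offset": [0,0,0],"rot": [0,0,0],"fingers": 0.0}
  force: 50

```text
time_s: 15.47
position: [0.4806, -0.1937, 0.1608]
tcp_rot: [1.924, 1.806, 0.569]
wrist_force: [-4.6, 0.8, 1.0]
gripper_width: 0.232
```

```bash
python3 - <<'E'
from h import *
look(['wrist'],'k',None)
np.save('grasp_pose.npy',np.r_[sensors.get_state()['position'],sensors.get_state()['tcp_rot']])
E
```

```text
t 15.47 p [480.6, -193.7, 160.8] F [-4.6, 0.8, 1.0] M [-0.0, 0.67, -0.02] w 20.4 toolx [0.063, 0.998, 0.0] toolz [0.572, -0.036, -0.819] j [-0.75, 0.4, 1.9, 0.86, 0.5, -1.39]
```

View pics/k_wrist.png

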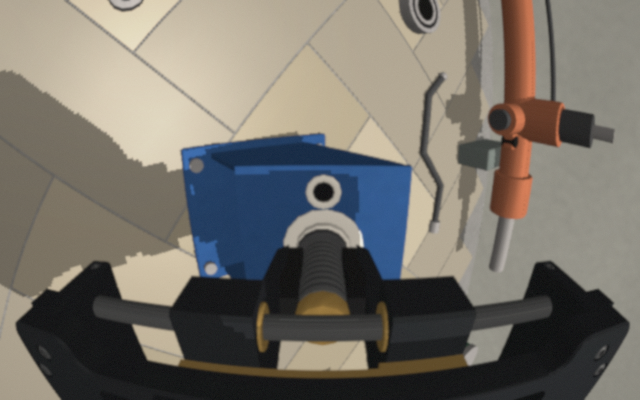

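Request:
send_rows:
  commands:
    - {"offset": [0,0,-0.05],"rot": [0,0,0],"fingers": 0.0}
    - {"offset": [0,0,-0.1],"rot": [0,0,0],"fingers": 0.0}
    - {"offset": [0,0,-0.15],"rot": [0,0,0],"fingers": 0.0}
    - {"offset": [0,0,-0.15],"rot": [0,0,0],"fingers": 0.0}
    - {"offset": [0,0,-0.15],"rot": [0,0,0],"fingers": 0.0}
    - {"offset": [0,0,-0.15],"rot": [0,0,0],"fingers": 0.0}
    - {"offset": [0,0,-0.15],"rot": [0,0,0],"fingers": 0.0}
    - {"offset": [0,0,-0.1],"rot": [0,0,0],"fingers": 0.0}

```text
time_s: 16.18
position: [0.4113, -0.1892, 0.2605]
tcp_rot: [1.923, 1.806, 0.569]
wrist_force: [-0.5, -0.3, -3.0]
gripper_width: 0.236
```

```bash
python3 - <<'E'
from h import *
look(['wrist','side'],'l','punch_tip')
im=cv2.imread("pics/l_side.png"); cv2.imwrite("pics/l_sc.png",cv2.resize(im[150:290,200:400],None,fx=4,fy=4,interpolation=2))
P,R=cur()
print(proj('wrist',P+R@np.array([0,0,.045+.124])),proj('side',P+R@np.array([0,0,.045+.124])))
plan([.6182,.2617,.345],down(96.07),24)
E
```

```text
t 16.18 p [411.3, -189.2, 260.5] F [-0.5, -0.3, -3.0] M [-0.03, 0.51, -0.04] w 20.8 toolx [0.063, 0.998, -0.001] toolz [0.573, -0.037, -0.819] j [-0.88, 0.13, 1.91, 0.65, 0.77, -1.21]
wrist [([321.7, 187.3], 0.53), ([321.8, 200.2], 0.52)]
side []
[[320.88580506 200.59718463]] [[307.90132528 234.17231489]]
dist mm 503.3690442792631 rot deg 36.2776428276658 rot/row [0.291, 0.025, -0.078]
0 [0.161, 0.067, 0.011]
1 [0.16, 0.069, 0.009]
2 [0.16, 0.07, 0.008]
3 [0.159, 0.071, 0.007]
4 [0.159, 0.073, 0.005]
5 [0.158, 0.074, 0.004]
6 [0.158, 0.075, 0.002]
7 [0.157, 0.076, 0.0]
8 [0.157, 0.077, -0.001]
9 [0.156, 0.078, -0.003]
10 [0.156, 0.079, -0.004]
11 [0.155, 0.08, -0.006]
12 [0.155, 0.081, -0.008]
13 [0.154, 0.082, -0.01]
14 [0.154, 0.083, -0.011]
15 [0.153, 0.083, -0.013]
16 [0.153, 0.084, -0.015]
17 [0.152, 0.085, -0.017]
18 [0.151, 0.085, -0.019]
19 [0.151, 0.086, -0.02]
20 [0.15, 0.086, -0.022]
21 [0.15, 0.087, -0.024]
22 [0.149, 0.087, -0.026]
23 [0.149, 0.087, -0.028]
```

View pics/l_wrist.png

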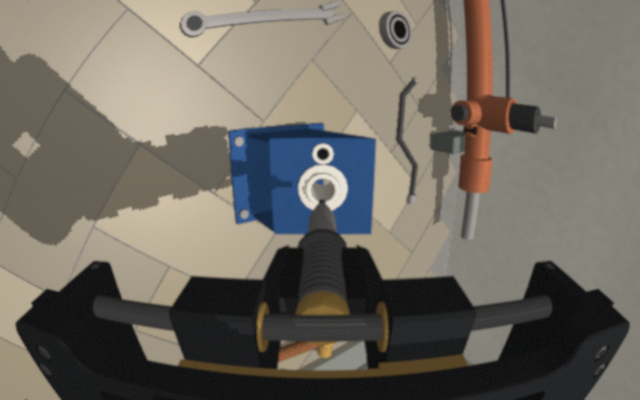

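View pics/l_sc.png

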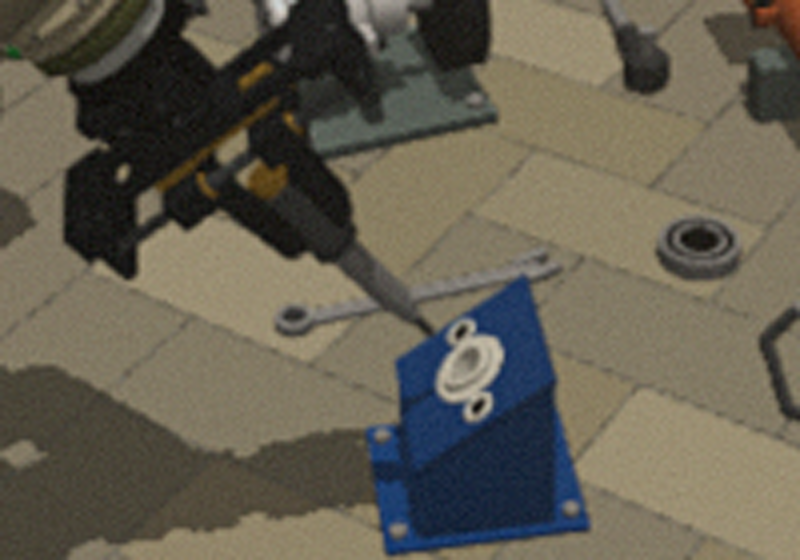

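```bash
python3 - <<'E'
import cv2
im=cv2.imread("pics/l_wrist.png"); cv2.imwrite("pics/l_wc.png",cv2.resize(im[160:300,270:380],None,fx=5,fy=4.2,interpolation=2))
E
```

```text
(no output)
```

View pics/l_wc.png

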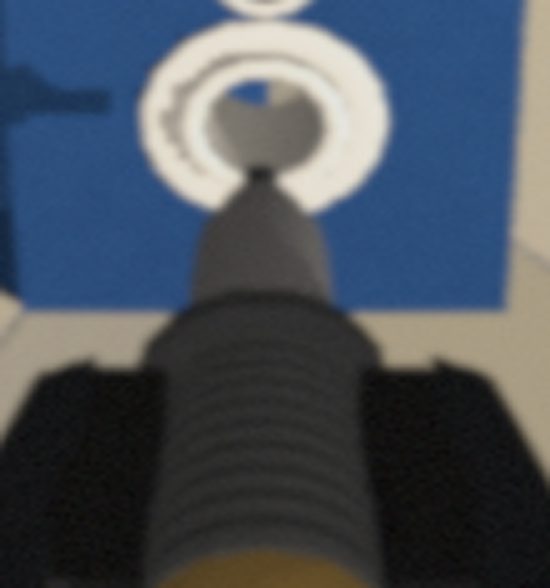

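Request:
send_rows:
  commands:
    - {"offset": [0.161,0.067,0.011],"rot": [0.291,0.025,-0.078],"fingers": 0.0}
    - {"offset": [0.16,0.069,0.009],"rot": [0.291,0.025,-0.078],"fingers": 0.0}
    - {"offset": [0.16,0.07,0.008],"rot": [0.291,0.025,-0.078],"fingers": 0.0}
    - {"offset": [0.159,0.071,0.007],"rot": [0.291,0.025,-0.078],"fingers": 0.0}
    - {"offset": [0.159,0.073,0.005],"rot": [0.291,0.025,-0.078],"fingers": 0.0}
    - {"offset": [0.158,0.074,0.004],"rot": [0.291,0.025,-0.078],"fingers": 0.0}
    - {"offset": [0.158,0.075,0.002],"rot": [0.291,0.025,-0.078],"fingers": 0.0}
    - {"offset": [0.157,0.076,0],"rot": [0.291,0.025,-0.078],"fingers": 0.0}

```text
time_s: 17.05
position: [0.4813, -0.0377, 0.2868]
tcp_rot: [1.999, 1.991, 0.397]
wrist_force: [-0.4, -0.2, -3.2]
gripper_width: 0.232
```

Request:
send_rows:
  commands:
    - {"offset": [0.157,0.077,-0.001],"rot": [0.291,0.025,-0.078],"fingers": 0.0}
    - {"offset": [0.156,0.078,-0.003],"rot": [0.291,0.025,-0.078],"fingers": 0.0}
    - {"offset": [0.156,0.079,-0.004],"rot": [0.291,0.025,-0.078],"fingers": 0.0}
    - {"offset": [0.155,0.08,-0.006],"rot": [0.291,0.025,-0.078],"fingers": 0.0}
    - {"offset": [0.155,0.081,-0.008],"rot": [0.291,0.025,-0.078],"fingers": 0.0}
    - {"offset": [0.154,0.082,-0.01],"rot": [0.291,0.025,-0.078],"fingers": 0.0}
    - {"offset": [0.154,0.083,-0.011],"rot": [0.291,0.025,-0.078],"fingers": 0.0}
    - {"offset": [0.153,0.083,-0.013],"rot": [0.291,0.025,-0.078],"fingers": 0.0}

```text
time_s: 17.72
position: [0.5499, 0.1129, 0.3151]
tcp_rot: [2.058, 2.168, 0.207]
wrist_force: [0.6, 0.0, -3.2]
gripper_width: 0.23
```

Request:
send_rows:
  commands:
    - {"offset": [0.153,0.084,-0.015],"rot": [0.291,0.025,-0.078],"fingers": 0.0}
    - {"offset": [0.152,0.085,-0.017],"rot": [0.291,0.025,-0.078],"fingers": 0.0}
    - {"offset": [0.151,0.085,-0.019],"rot": [0.291,0.025,-0.078],"fingers": 0.0}
    - {"offset": [0.151,0.086,-0.02],"rot": [0.291,0.025,-0.078],"fingers": 0.0}
    - {"offset": [0.15,0.086,-0.022],"rot": [0.291,0.025,-0.078],"fingers": 0.0}
    - {"offset": [0.15,0.087,-0.024],"rot": [0.291,0.025,-0.078],"fingers": 0.0}
    - {"offset": [0.149,0.087,-0.026],"rot": [0.291,0.025,-0.078],"fingers": 0.0}
    - {"offset": [0.149,0.087,-0.028],"rot": [0.291,0.025,-0.078],"fingers": 0.0}

```text
time_s: 18.38
position: [0.6186, 0.2633, 0.3433]
tcp_rot: [-2.097, -2.335, 0.003]
wrist_force: [-0.1, -0.4, -2.9]
gripper_width: 0.233
```

```bash
python3 - <<'E'
from h import *
look(['wrist','side','top'],'m',None)
for n,b in [('wrist',(150,290,270,380)),('side',(90,200,260,380)),('top',(140,240,160,280))]:
    im=cv2.imread(f"pics/m_{n}.png"); cv2.imwrite(f"pics/m_{n}c.png",cv2.resize(im[b[0]:b[1],b[2]:b[3]],None,fx=5,fy=4.2,interpolation=2))
P,R=cur();import pickle
for n in('wrist','side','top'):
    p=pickle.load(open(f'pics/m_{n}.pkl','rb'));print(n,proj(n,[P+R@np.array([0,0,.169]),PT],p).round(1).tolist())
print(np.round(Ro.from_matrix(R.T@down(96.07)).as_rotvec(True),2))
plan([.6182,.2617,.325],down(96.07),8)
E
```

```text
t 18.38 p [618.6, 263.3, 343.3] F [-0.1, -0.4, -2.9] M [-0.03, -0.15, -0.03] w 20.5 toolx [-0.107, 0.994, 0.001] toolz [-0.004, 0.001, -1.0] j [0.23, 0.59, 0.82, 0.0, 1.73, 0.12]
wrist [[321.7, 200.4], [321.6, 190.7]]
side [[312.7, 121.3], [313.0, 131.2]]
top [[206.4, 182.8], [210.6, 185.8]]
[-0.13 -0.06  0.12]
dist mm 17.800389110343534 rot deg 0.1918205198016936 rot/row [-0.003, -0.002, 0.003]
0 [-0.001, -0.001, 0.018]
1 [-0.001, -0.001, 0.018]
2 [-0.001, -0.001, 0.018]
3 [-0.001, -0.001, 0.018]
4 [-0.001, -0.001, 0.018]
5 [-0.001, -0.001, 0.018]
6 [-0.001, -0.001, 0.018]
7 [-0.001, -0.001, 0.018]
```

View pics/m_wristc.png

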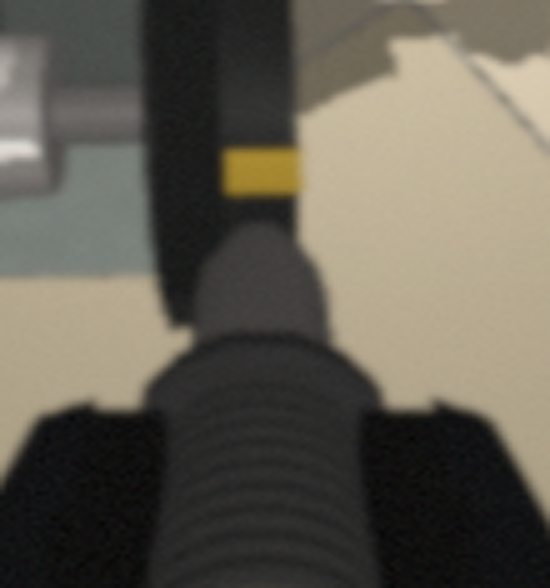

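View pics/m_sidec.png

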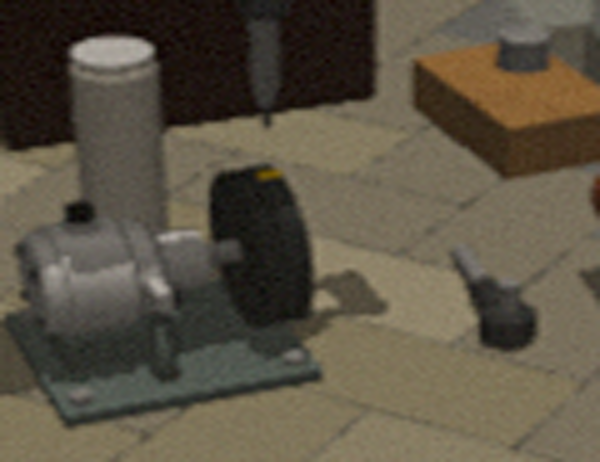

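Request:
send_rows:
  commands:
    - {"offset": [-0.004,-0.003,0.04],"rot": [0,0,0],"fingers": 0.0}
    - {"offset": [-0.004,-0.002,0.05],"rot": [0,0,0],"fingers": 0.0}
    - {"offset": [0,0,0.05],"rot": [0,0,0],"fingers": 0.0}
    - {"offset": [0,0,0.05],"rot": [0,0,0],"fingers": 0.0}
    - {"offset": [0,0,0.04],"rot": [0,0,0],"fingers": 0.0}
    - {"offset": [0,0,0.02],"rot": [0,0,0],"fingers": 0.0}
    - {"offset": [0,0,0],"rot": [0,0,0],"fingers": 0.0}
    - {"offset": [0,0,0],"rot": [0,0,0],"fingers": 0.0}

```text
time_s: 19.2
position: [0.6176, 0.2605, 0.3153]
tcp_rot: [-2.101, -2.335, -0.001]
wrist_force: [0.4, -0.2, -2.6]
gripper_width: 0.228
```

```bash
python3 - <<'E'
from h import *
look(['wrist','side','top'],'n',None)
for n,b in [('wrist',(150,290,270,380)),('side',(90,200,260,380)),('top',(140,240,160,280))]:
    im=cv2.imread(f"pics/n_{n}.png"); cv2.imwrite(f"pics/n_{n}c.png",cv2.resize(im[b[0]:b[1],b[2]:b[3]],None,fx=5,fy=4.2,interpolation=2))
P,R=cur();import pickle
for n in('wrist','side','top'):
    p=pickle.load(open(f'pics/n_{n}.pkl','rb'));print(n,proj(n,[P+R@np.array([0,0,.169]),PT],p).round(1).tolist())
st()
E
```

```text
t 19.2 p [617.6, 260.5, 315.3] F [0.4, -0.2, -2.6] M [-0.01, -0.1, 0.01] w 20.1 toolx [-0.105, 0.994, 0.001] toolz [0.0, 0.001, -1.0] j [0.22, 0.6, 0.89, 0.0, 1.65, 0.12]
wrist [[321.6, 200.2], [322.2, 197.0]]
side [[312.9, 129.5], [313.0, 131.2]]
top [[210.2, 185.4], [210.6, 185.8]]
t 19.35 p [617.6, 260.7, 315.6] F [0.0, 0.2, -2.7] M [-0.0, -0.08, -0.01] w 20.0 toolx [-0.106, 0.994, 0.001] toolz [0.001, 0.001, -1.0] j [0.22, 0.6, 0.89, 0.0, 1.65, 0.12]
```

View pics/n_wristc.png

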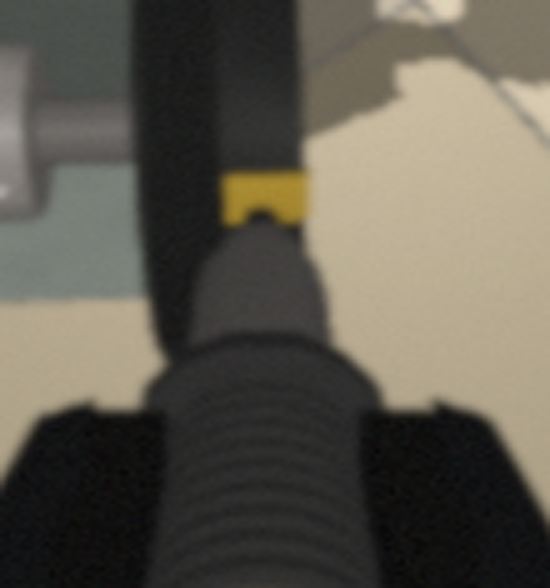

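View pics/n_sidec.png

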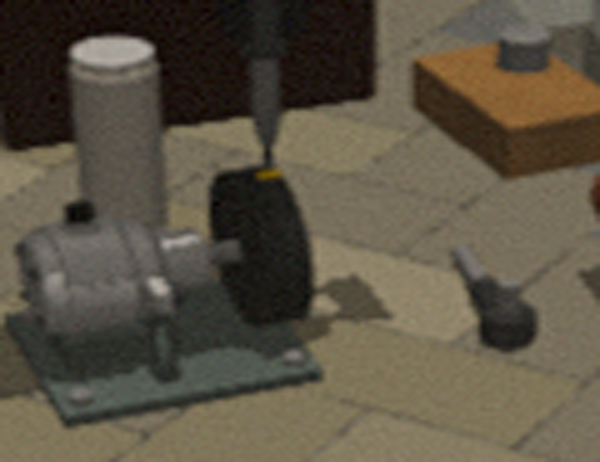

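Request:
send_rows:
  commands:
    - {"offset": [0.006,0,0.01],"rot": [0,0,0],"fingers": 0.0}
    - {"offset": [0,0,0.01],"rot": [0,0,0],"fingers": 0.0}
    - {"offset": [0,0,0.01],"rot": [0,0,0],"fingers": 0.0}
    - {"offset": [0,0,0.01],"rot": [0,0,0],"fingers": 0.0}
    - {"offset": [0,0,0.01],"rot": [0,0,0],"fingers": 0.0}
    - {"offset": [0,0,0.01],"rot": [0,0,0],"fingers": 0.0}
    - {"offset": [0,0,0.01],"rot": [0,0,0],"fingers": 0.0}
    - {"offset": [0,0,0],"rot": [0,0,0],"fingers": 0.0}

```text
time_s: 20.02
position: [0.6175, 0.2614, 0.3072]
tcp_rot: [-2.101, -2.336, -0.002]
wrist_force: [-0.4, 0.5, 2.0]
gripper_width: 0.236
```

```bash
python3 - <<'E'
from h import *
look(['wrist','side'],'o',None)
for n,b in [('wrist',(150,290,270,380)),('side',(90,200,260,380))]:
    im=cv2.imread(f"pics/o_{n}.png"); cv2.imwrite(f"pics/o_{n}c.png",cv2.resize(im[b[0]:b[1],b[2]:b[3]],None,fx=5,fy=4.2,interpolation=2))
st()
E
```

```text
t 20.02 p [617.5, 261.4, 307.2] F [-0.4, 0.5, 2.0] M [-0.05, 0.08, -0.0] w 20.8 toolx [-0.106, 0.994, 0.001] toolz [0.001, 0.001, -1.0] j [0.22, 0.6, 0.91, 0.0, 1.63, 0.12]
t 20.12 p [617.5, 261.3, 307.3] F [-0.1, -0.2, 0.8] M [-0.06, 0.06, 0.0] w 20.3 toolx [-0.106, 0.994, 0.001] toolz [0.001, 0.001, -1.0] j [0.22, 0.6, 0.91, 0.0, 1.63, 0.12]
```

View pics/o_wristc.png

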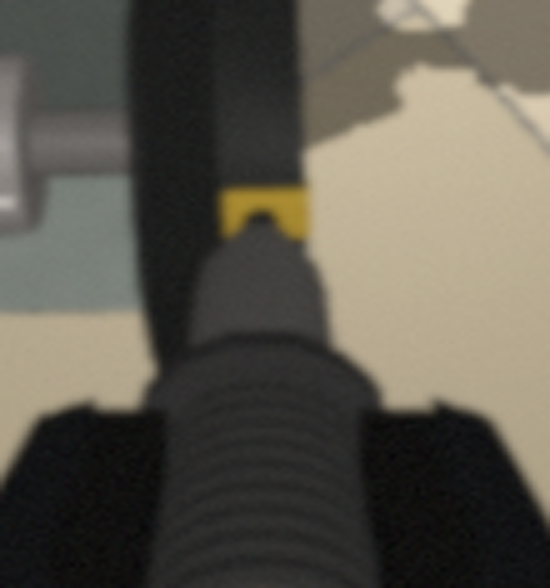

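View pics/o_sidec.png

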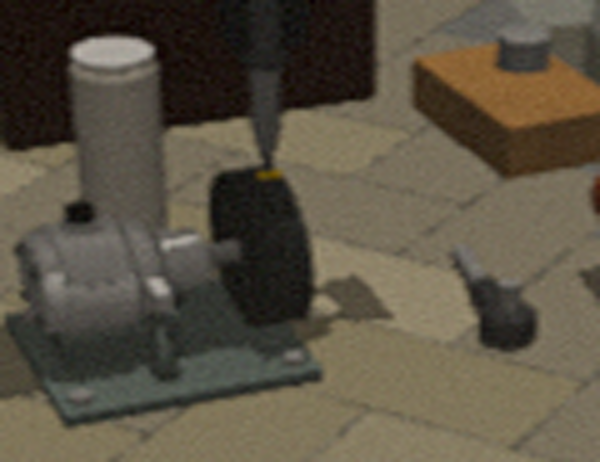

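Request:
send_rows:
  commands:
    - {"offset": [0,0,0.005],"rot": [0,0,0],"fingers": 0.0}
    - {"offset": [0,0,0.005],"rot": [0,0,0],"fingers": 0.0}
    - {"offset": [0,0,0.005],"rot": [0,0,0],"fingers": 0.0}
    - {"offset": [0,0,0.005],"rot": [0,0,0],"fingers": 0.0}
    - {"offset": [0,0,0.005],"rot": [0,0,0],"fingers": 0.0}
    - {"offset": [0,0,0],"rot": [0,0,0],"fingers": 0.0}
    - {"offset": [0,0,0],"rot": [0,0,0],"fingers": 0.0}
    - {"offset": [0,0,0],"rot": [0,0,0],"fingers": 0.0}
  force: 60

```text
time_s: 20.78
position: [0.6175, 0.2613, 0.3041]
tcp_rot: [-2.101, -2.336, -0.002]
wrist_force: [-0.8, -0.2, 5.1]
gripper_width: 0.23
```

Request:
send_rows:
  commands:
    - {"offset": [0,0,0.005],"rot": [0,0,0],"fingers": 0.0}
    - {"offset": [0,0,0.005],"rot": [0,0,0],"fingers": 0.0}
    - {"offset": [0,0,0.005],"rot": [0,0,0],"fingers": 0.0}
    - {"offset": [0,0,0.005],"rot": [0,0,0],"fingers": 0.0}
    - {"offset": [0,0,0.005],"rot": [0,0,0],"fingers": 0.0}
    - {"offset": [0,0,0],"rot": [0,0,0],"fingers": 0.0}
    - {"offset": [0,0,0],"rot": [0,0,0],"fingers": 0.0}
    - {"offset": [0,0,0],"rot": [0,0,0],"fingers": 0.0}

```text
time_s: 21.45
position: [0.6175, 0.2614, 0.302]
tcp_rot: [2.101, 2.336, 0.003]
wrist_force: [-1.9, 0.1, 8.7]
gripper_width: 0.229
```

```bash
python3 -c "
from h import *
st()"
```

```text
t 21.45 p [617.5, 261.4, 302.0] F [-1.9, 0.1, 8.7] M [-0.13, 0.3, 0.03] w 20.1 toolx [-0.106, 0.994, 0.001] toolz [0.002, 0.001, -1.0] j [0.22, 0.6, 0.92, 0.0, 1.62, 0.12]
```

Request:
send_rows:
  commands:
    - {"offset": [0,0,0.005],"rot": [0,0,0],"fingers": 0.0}
    - {"offset": [0,0,0.005],"rot": [0,0,0],"fingers": 0.0}
    - {"offset": [0,0,0.005],"rot": [0,0,0],"fingers": 0.0}
    - {"offset": [0,0,0],"rot": [0,0,0],"fingers": 0.0}
    - {"offset": [0,0,0],"rot": [0,0,0],"fingers": 0.0}
    - {"offset": [0,0,0],"rot": [0,0,0],"fingers": 0.0}
    - {"offset": [0,0,0],"rot": [0,0,0],"fingers": 0.0}
    - {"offset": [0,0,0],"rot": [0,0,0],"fingers": 0.0}

```text
time_s: 22.12
position: [0.6175, 0.2614, 0.3005]
tcp_rot: [2.1, 2.335, 0.004]
wrist_force: [-1.8, 0.5, 10.1]
gripper_width: 0.231
```

Request:
send_rows:
  commands:
    - {"offset": [0,0,0.005],"rot": [0,0,0],"fingers": 0.0}
    - {"offset": [0,0,0.004],"rot": [0,0,0],"fingers": 0.0}
    - {"offset": [0,0,0],"rot": [0,0,0],"fingers": 0.0}
    - {"offset": [0,0,0],"rot": [0,0,0],"fingers": 0.0}
    - {"offset": [0,0,0],"rot": [0,0,0],"fingers": 0.0}
    - {"offset": [0,0,0],"rot": [0,0,0],"fingers": 0.0}
    - {"offset": [0,0,0],"rot": [0,0,0],"fingers": 0.0}
    - {"offset": [0,0,0],"rot": [0,0,0],"fingers": 0.0}

```text
time_s: 22.78
position: [0.6175, 0.2614, 0.2998]
tcp_rot: [2.1, 2.335, 0.005]
wrist_force: [-1.3, -0.5, 12.2]
gripper_width: 0.231
```

Request:
send_rows:
  commands:
    - {"offset": [0,0,0.004],"rot": [0,0,0],"fingers": 0.0}
    - {"offset": [0,0,0.004],"rot": [0,0,0],"fingers": 0.0}
    - {"offset": [0,0,0],"rot": [0,0,0],"fingers": 0.0}
    - {"offset": [0,0,0],"rot": [0,0,0],"fingers": 0.0}
    - {"offset": [0,0,0],"rot": [0,0,0],"fingers": 0.0}
    - {"offset": [0,0,0],"rot": [0,0,0],"fingers": 0.0}
    - {"offset": [0,0,0],"rot": [0,0,0],"fingers": 0.0}
    - {"offset": [0,0,0],"rot": [0,0,0],"fingers": 0.0}

```text
time_s: 23.45
position: [0.6175, 0.2614, 0.2993]
tcp_rot: [2.1, 2.335, 0.005]
wrist_force: [-2.1, 0.1, 14.5]
gripper_width: 0.23
```

Request:
send_rows:
  commands:
    - {"offset": [0,0,0.003],"rot": [0,0,0],"fingers": 0.0}
    - {"offset": [0,0,0.002],"rot": [0,0,0],"fingers": 0.0}
    - {"offset": [0,0,0],"rot": [0,0,0],"fingers": 0.0}
    - {"offset": [0,0,0],"rot": [0,0,0],"fingers": 0.0}
    - {"offset": [0,0,0],"rot": [0,0,0],"fingers": 0.0}
    - {"offset": [0,0,0],"rot": [0,0,0],"fingers": 0.0}
    - {"offset": [0,0,0],"rot": [0,0,0],"fingers": 0.0}
    - {"offset": [0,0,0],"rot": [0,0,0],"fingers": 0.0}

```text
time_s: 24.12
position: [0.6175, 0.2614, 0.299]
tcp_rot: [2.1, 2.335, 0.006]
wrist_force: [-2.9, -1.2, 15.9]
gripper_width: 0.231
```

Request:
send_rows:
  commands:
    - {"offset": [0,0,0.003],"rot": [0,0,0],"fingers": 0.0}
    - {"offset": [0,0,0.002],"rot": [0,0,0],"fingers": 0.0}
    - {"offset": [0,0,0],"rot": [0,0,0],"fingers": 0.0}
    - {"offset": [0,0,0],"rot": [0,0,0],"fingers": 0.0}
    - {"offset": [0,0,0],"rot": [0,0,0],"fingers": 0.0}
    - {"offset": [0,0,0],"rot": [0,0,0],"fingers": 0.0}
    - {"offset": [0,0,0],"rot": [0,0,0],"fingers": 0.0}
    - {"offset": [0,0,0],"rot": [0,0,0],"fingers": 0.0}

```text
time_s: 24.78
position: [0.6175, 0.2614, 0.2988]
tcp_rot: [2.1, 2.334, 0.006]
wrist_force: [-3.4, -1.5, 16.6]
gripper_width: 0.228
```

Request:
send_rows:
  commands:
    - {"offset": [0,0,0.003],"rot": [0,0,0],"fingers": 0.0}
    - {"offset": [0,0,0.003],"rot": [0,0,0],"fingers": 0.0}
    - {"offset": [0,0,0],"rot": [0,0,0],"fingers": 0.0}
    - {"offset": [0,0,0],"rot": [0,0,0],"fingers": 0.0}
    - {"offset": [0,0,0],"rot": [0,0,0],"fingers": 0.0}
    - {"offset": [0,0,0],"rot": [0,0,0],"fingers": 0.0}
    - {"offset": [0,0,0],"rot": [0,0,0],"fingers": 0.0}
    - {"offset": [0,0,0],"rot": [0,0,0],"fingers": 0.0}

```text
time_s: 25.45
position: [0.6175, 0.2614, 0.2981]
tcp_rot: [2.1, 2.335, 0.006]
wrist_force: [-3.0, -0.6, 14.7]
gripper_width: 0.231
```

```bash
python3 - <<'E'
from h import *
look(['wrist','side'],'q',None)
for n,b in [('wrist',(150,290,270,380)),('side',(60,170,260,380))]:
    im=cv2.imread(f"pics/q_{n}.png"); cv2.imwrite(f"pics/q_{n}c.png",cv2.resize(im[b[0]:b[1],b[2]:b[3]],None,fx=5,fy=4.2,interpolation=2))
st()
E
```

```text
t 25.45 p [617.5, 261.4, 298.1] F [-3.0, -0.6, 14.7] M [-0.27, 0.79, -0.0] w 20.3 toolx [-0.106, 0.994, 0.001] toolz [0.004, 0.002, -1.0] j [0.22, 0.6, 0.93, 0.0, 1.61, 0.12]
t 25.55 p [617.5, 261.4, 297.6] F [-3.1, -0.5, 12.7] M [-0.25, 0.6, -0.06] w 20.1 toolx [-0.106, 0.994, 0.001] toolz [0.004, 0.002, -1.0] j [0.22, 0.6, 0.93, 0.0, 1.61, 0.12]
```

View pics/q_wristc.png

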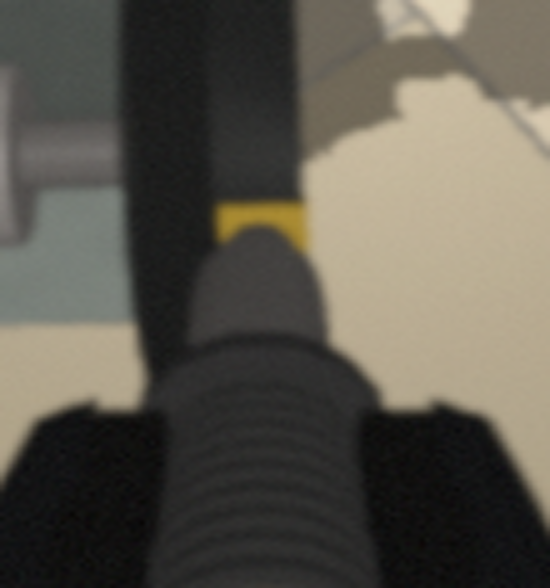

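View pics/q_sidec.png

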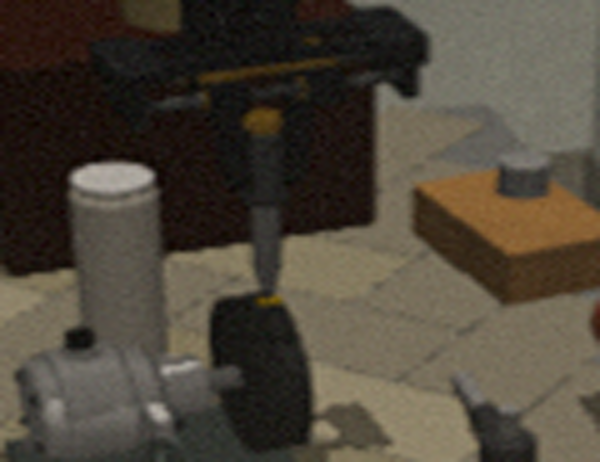

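```bash
python3 - <<'E'
from h import *
for i in range(3):
    snapshot('side');st()
E
```

```text
t 25.6 p [617.5, 261.4, 297.3] F [-1.4, -0.5, 9.0] M [-0.19, 0.44, 0.05] w 20.5 toolx [-0.106, 0.994, 0.001] toolz [0.003, 0.002, -1.0] j [0.22, 0.6, 0.93, 0.0, 1.61, 0.12]
t 25.65 p [617.4, 261.4, 296.8] F [-1.9, -1.3, 7.1] M [-0.12, 0.25, -0.03] w 20.1 toolx [-0.106, 0.994, 0.001] toolz [0.002, 0.001, -1.0] j [0.22, 0.6, 0.93, 0.0, 1.61, 0.12]
t 25.7 p [617.5, 261.4, 296.3] F [-1.5, -0.5, 4.6] M [-0.11, 0.17, 0.02] w 19.8 toolx [-0.106, 0.994, 0.001] toolz [0.002, 0.001, -1.0] j [0.22, 0.6, 0.93, 0.0, 1.61, 0.12]
```

Request:
send_rows:
  commands:
    - {"offset": [0,0,-0.04],"rot": [0,0,0],"fingers": 0.0}
    - {"offset": [0,0,-0.04],"rot": [0,0,0],"fingers": 0.0}
    - {"offset": [0,0,-0.04],"rot": [0,0,0],"fingers": 0.0}
    - {"offset": [0,0,-0.05],"rot": [0,0,0],"fingers": 0.0}
    - {"offset": [0,0,-0.06],"rot": [0,0,0],"fingers": 0.0}
    - {"offset": [0,0,-0.06],"rot": [0,0,0],"fingers": 0.0}
    - {"offset": [0,0,-0.06],"rot": [0,0,0],"fingers": 0.0}
    - {"offset": [0,0,-0.06],"rot": [0,0,0],"fingers": 0.0}

```text
time_s: 26.37
position: [0.6176, 0.2613, 0.345]
tcp_rot: [-2.101, -2.335, -0.001]
wrist_force: [0.7, -0.5, -3.2]
gripper_width: 0.226
```

```bash
python3 - <<'E'
from h import *
look(['wrist','side'],'r',None)
for n,b in [('wrist',(150,290,270,380)),('side',(60,170,260,380))]:
    im=cv2.imread(f"pics/r_{n}.png"); cv2.imwrite(f"pics/r_{n}c.png",cv2.resize(im[b[0]:b[1],b[2]:b[3]],None,fx=5,fy=4.2,interpolation=2))
E
```

```text
t 26.37 p [617.6, 261.3, 345.0] F [0.7, -0.5, -3.2] M [-0.12, -0.09, 0.07] w 19.9 toolx [-0.106, 0.994, 0.001] toolz [0.0, 0.001, -1.0] j [0.22, 0.59, 0.83, 0.0, 1.73, 0.12]
```

View pics/r_wristc.png

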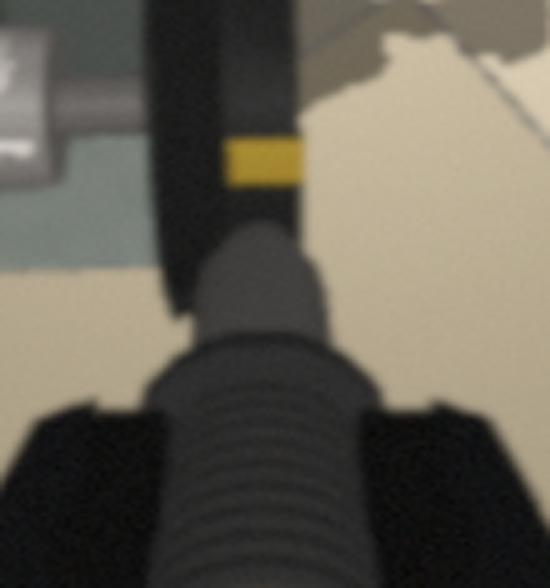

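View pics/r_sidec.png

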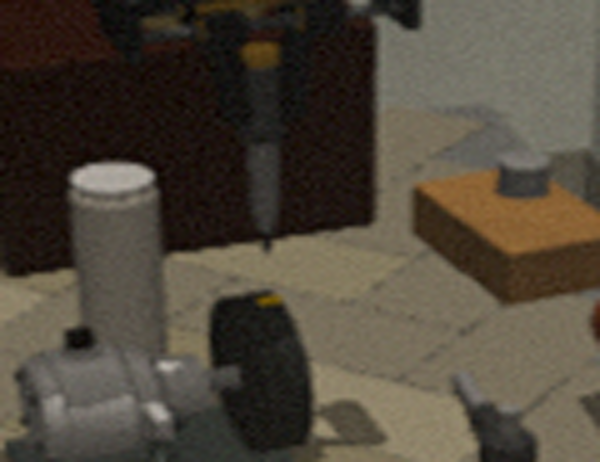

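```bash
python3 - <<'E'
from h import *
import pickle
p=pickle.load(open('pics/r_wrist.pkl','rb'));print(proj('wrist',[rimpt(a) for a in(-4.77,0,4.77)],p))
R=tilted(np.degrees(np.arctan2(-.0365,.5725)));print(R)
np.save('Rh.npy',R)
plan([.4115,-.1893,.2605],R,24)
E
```

```text
[[322.1729603  193.06261827]
 [322.17440933 188.21564334]
 [322.17552681 183.20114941]]
[[ 0.06362628  0.81749227  0.57241425]
 [ 0.9979738  -0.05211959 -0.03649453]
 [ 0.          0.57357644 -0.81915204]]
dist mm 502.8833035501019 rot deg 36.1377833494706 rot/row [-0.29, -0.025, 0.078]
0 [-0.148, -0.088, 0.029]
1 [-0.149, -0.087, 0.027]
2 [-0.149, -0.087, 0.025]
3 [-0.15, -0.087, 0.024]
4 [-0.15, -0.086, 0.022]
5 [-0.151, -0.086, 0.02]
6 [-0.151, -0.085, 0.018]
7 [-0.152, -0.085, 0.016]
8 [-0.152, -0.084, 0.014]
9 [-0.153, -0.083, 0.013]
10 [-0.153, -0.083, 0.011]
11 [-0.154, -0.082, 0.009]
12 [-0.155, -0.081, 0.007]
13 [-0.155, -0.08, 0.006]
14 [-0.156, -0.079, 0.004]
15 [-0.156, -0.078, 0.002]
16 [-0.157, -0.077, 0.001]
17 [-0.157, -0.076, -0.001]
18 [-0.158, -0.075, -0.002]
19 [-0.158, -0.074, -0.004]
20 [-0.159, -0.073, -0.005]
21 [-0.159, -0.071, -0.007]
22 [-0.16, -0.07, -0.008]
23 [-0.16, -0.069, -0.01]
```

Request:
send_rows:
  commands:
    - {"offset": [-0.148,-0.088,0.015],"rot": [-0.29,-0.025,0.078],"fingers": 0.0}
    - {"offset": [-0.149,-0.087,0.027],"rot": [-0.29,-0.025,0.078],"fingers": 0.0}
    - {"offset": [-0.149,-0.087,0.025],"rot": [-0.29,-0.025,0.078],"fingers": 0.0}
    - {"offset": [-0.15,-0.087,0.024],"rot": [-0.29,-0.025,0.078],"fingers": 0.0}
    - {"offset": [-0.15,-0.086,0.022],"rot": [-0.29,-0.025,0.078],"fingers": 0.0}
    - {"offset": [-0.151,-0.086,0.02],"rot": [-0.29,-0.025,0.078],"fingers": 0.0}
    - {"offset": [-0.151,-0.085,0.018],"rot": [-0.29,-0.025,0.078],"fingers": 0.0}
    - {"offset": [-0.152,-0.085,0.016],"rot": [-0.29,-0.025,0.078],"fingers": 0.0}

```text
time_s: 27.13
position: [0.548, 0.1102, 0.3175]
tcp_rot: [2.057, 2.164, 0.21]
wrist_force: [-0.5, -0.2, -2.4]
gripper_width: 0.229
```

Request:
send_rows:
  commands:
    - {"offset": [-0.152,-0.084,0.014],"rot": [-0.29,-0.025,0.078],"fingers": 0.0}
    - {"offset": [-0.153,-0.083,0.013],"rot": [-0.29,-0.025,0.078],"fingers": 0.0}
    - {"offset": [-0.153,-0.083,0.011],"rot": [-0.29,-0.025,0.078],"fingers": 0.0}
    - {"offset": [-0.154,-0.082,0.009],"rot": [-0.29,-0.025,0.078],"fingers": 0.0}
    - {"offset": [-0.155,-0.081,0.007],"rot": [-0.29,-0.025,0.078],"fingers": 0.0}
    - {"offset": [-0.155,-0.08,0.006],"rot": [-0.29,-0.025,0.078],"fingers": 0.0}
    - {"offset": [-0.156,-0.079,0.004],"rot": [-0.29,-0.025,0.078],"fingers": 0.0}
    - {"offset": [-0.156,-0.078,0.002],"rot": [-0.29,-0.025,0.078],"fingers": 0.0}

```text
time_s: 27.8
position: [0.4791, -0.0399, 0.2895]
tcp_rot: [1.998, 1.988, 0.398]
wrist_force: [0.6, -0.0, -3.1]
gripper_width: 0.23
```

Request:
send_rows:
  commands:
    - {"offset": [-0.157,-0.077,0.001],"rot": [-0.29,-0.025,0.078],"fingers": 0.0}
    - {"offset": [-0.157,-0.076,-0.001],"rot": [-0.29,-0.025,0.078],"fingers": 0.0}
    - {"offset": [-0.158,-0.075,-0.002],"rot": [-0.29,-0.025,0.078],"fingers": 0.0}
    - {"offset": [-0.158,-0.074,-0.004],"rot": [-0.29,-0.025,0.078],"fingers": 0.0}
    - {"offset": [-0.159,-0.073,-0.005],"rot": [-0.29,-0.025,0.078],"fingers": 0.0}
    - {"offset": [-0.159,-0.071,-0.007],"rot": [-0.29,-0.025,0.078],"fingers": 0.0}
    - {"offset": [-0.16,-0.07,-0.008],"rot": [-0.29,-0.025,0.078],"fingers": 0.0}
    - {"offset": [-0.16,-0.069,-0.01],"rot": [-0.29,-0.025,0.078],"fingers": 0.0}

```text
time_s: 28.47
position: [0.4104, -0.1902, 0.2613]
tcp_rot: [1.924, 1.806, 0.568]
wrist_force: [0.7, -0.5, -2.1]
gripper_width: 0.228
```

Request:
send_rows:
  commands:
    - {"offset": [0,0,0],"rot": [0,0,0],"fingers": 0.0}
    - {"offset": [0,0,0],"rot": [0,0,0],"fingers": 0.0}
    - {"offset": [0,0,0],"rot": [0,0,0],"fingers": 0.0}
    - {"offset": [0,0,0],"rot": [0,0,0],"fingers": 0.0}
    - {"offset": [0,0,0],"rot": [0,0,0],"fingers": 0.0}
    - {"offset": [0,0,0],"rot": [0,0,0],"fingers": 0.0}
    - {"offset": [0,0,0],"rot": [0,0,0],"fingers": 0.0}
    - {"offset": [0,0,0],"rot": [0,0,0],"fingers": 0.0}

```text
time_s: 29.13
position: [0.4112, -0.1891, 0.2614]
tcp_rot: [1.925, 1.808, 0.568]
wrist_force: [-0.1, -0.0, -2.5]
gripper_width: 0.227
```

```bash
python3 - <<'E'
from h import *
ps=[]
look(['wrist','side','top'],'s',None)
for n,b in [('wrist',(160,300,270,380)),('side',(170,290,260,400))]:
    im=cv2.imread(f"pics/s_{n}.png"); cv2.imwrite(f"pics/s_{n}c.png",cv2.resize(im[b[0]:b[1],b[2]:b[3]],None,fx=5,fy=4.2,interpolation=2))
st()
plan([.4115,-.1893,.2598],np.load('Rh.npy'),1)
E
```

```text
t 29.13 p [411.2, -189.1, 261.4] F [-0.1, -0.0, -2.5] M [0.04, 0.52, -0.02] w 20.0 toolx [0.062, 0.998, -0.0] toolz [0.571, -0.036, -0.82] j [-0.88, 0.13, 1.91, 0.64, 0.77, -1.21]
t 29.28 p [411.1, -189.4, 261.3] F [-1.3, 0.0, -3.5] M [0.01, 0.51, -0.05] w 20.4 toolx [0.063, 0.998, -0.0] toolz [0.571, -0.036, -0.82] j [-0.88, 0.13, 1.91, 0.64, 0.77, -1.21]
dist mm 1.5879753130305818 rot deg 0.12462333053720491 rot/row [-0.024, -0.004, 0.007]
0 [0.001, -0.005, 0.012]
```

View pics/s_wristc.png

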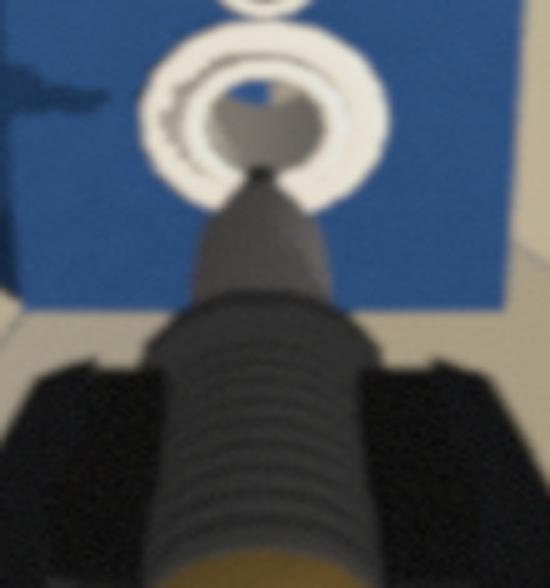

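View pics/s_sidec.png

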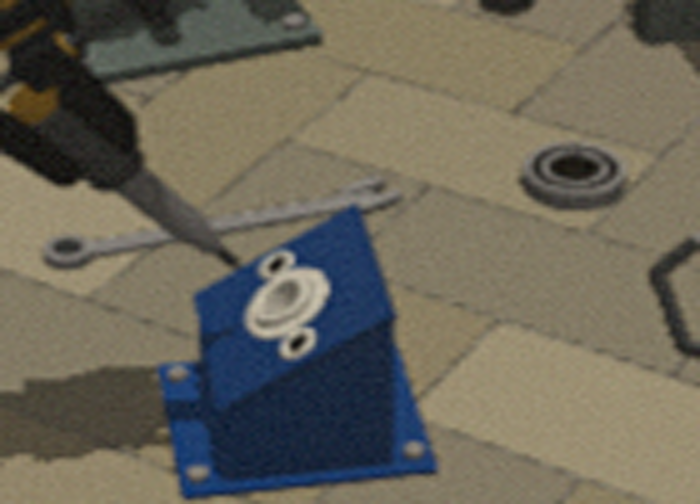

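Request:
send_rows:
  commands:
    - {"offset": [0,-0.002,0.08],"rot": [0,0,0],"fingers": 0.0}
    - {"offset": [0,0,0.1],"rot": [0,0,0],"fingers": 0.0}
    - {"offset": [0,0,0.1],"rot": [0,0,0],"fingers": 0.0}
    - {"offset": [0,0,0.08],"rot": [0,0,0],"fingers": 0.0}
    - {"offset": [0,0,0.06],"rot": [0,0,0],"fingers": 0.0}
    - {"offset": [0,0,0.05],"rot": [0,0,0],"fingers": 0.0}
    - {"offset": [0,0,0.04],"rot": [0,0,0],"fingers": 0.0}
    - {"offset": [0,0,0],"rot": [0,0,0],"fingers": 0.0}

```text
time_s: 29.95
position: [0.4461, -0.1916, 0.2104]
tcp_rot: [1.926, 1.808, 0.568]
wrist_force: [0.5, 0.8, -2.6]
gripper_width: 0.228
```

```bash
python3 - <<'E'
from h import *
look(['side'],'t',None)
im=cv2.imread("pics/t_side.png"); cv2.imwrite("pics/t_sc.png",cv2.resize(im[170:290,240:380],None,fx=5,fy=4.2,interpolation=2))
E
```

```text
t 29.95 p [446.1, -191.6, 210.4] F [0.5, 0.8, -2.6] M [0.03, 0.51, 0.02] w 20.1 toolx [0.063, 0.998, 0.001] toolz [0.57, -0.035, -0.821] j [-0.81, 0.26, 1.92, 0.73, 0.62, -1.28]
```

View pics/t_sc.png

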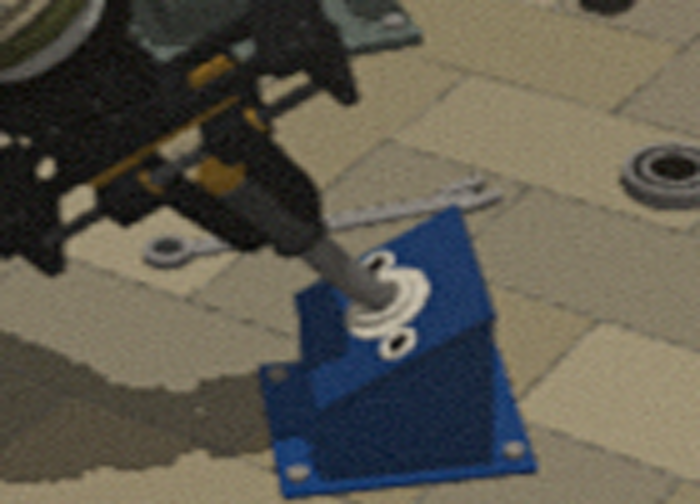

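Request:
send_rows:
  commands:
    - {"offset": [0,0,0.06],"rot": [0,0,0],"fingers": 0.0}
    - {"offset": [0,0,0.08],"rot": [0,0,0],"fingers": 0.0}
    - {"offset": [0,0,0.08],"rot": [0,0,0],"fingers": 0.0}
    - {"offset": [0,0,0.08],"rot": [0,0,0],"fingers": 0.0}
    - {"offset": [0,0,0.07],"rot": [0,0,0],"fingers": 0.0}
    - {"offset": [0,0,0.05],"rot": [0,0,0],"fingers": 0.0}
    - {"offset": [0,0,0.04],"rot": [0,0,0],"fingers": 0.0}
    - {"offset": [0,0,0],"rot": [0,0,0],"fingers": 0.0}

```text
time_s: 30.67
position: [0.4777, -0.1936, 0.1648]
tcp_rot: [1.926, 1.808, 0.568]
wrist_force: [-0.0, -0.4, -2.8]
gripper_width: 0.229
```

```bash
python3 - <<'E'
from h import *
st()
g=np.load('grasp_pose.npy')[:3];P,R=cur();print('remaining in tool',R.T@(g-P)*1e3)
E
```

```text
t 30.67 p [477.7, -193.6, 164.8] F [-0.0, -0.4, -2.8] M [0.07, 0.57, -0.03] w 20.2 toolx [0.063, 0.998, 0.001] toolz [0.57, -0.035, -0.821] j [-0.75, 0.39, 1.9, 0.84, 0.51, -1.37]
remaining in tool [0.07191851 0.12890949 4.93023423]
```

Advance the last 5 mm gently, slightly beyond to seat.

Request:
send_rows:
  commands:
    - {"offset": [0,0,0.01],"rot": [0,0,0],"fingers": 0.0}
    - {"offset": [0,0,0.01],"rot": [0,0,0],"fingers": 0.0}
    - {"offset": [0,0,0.01],"rot": [0,0,0],"fingers": 0.0}
    - {"offset": [0,0,0.008],"rot": [0,0,0],"fingers": 0.0}
    - {"offset": [0,0,0.006],"rot": [0,0,0],"fingers": 0.0}
    - {"offset": [0,0,0.004],"rot": [0,0,0],"fingers": 0.0}
    - {"offset": [0,0,0],"rot": [0,0,0],"fingers": 0.0}
    - {"offset": [0,0,0],"rot": [0,0,0],"fingers": 0.0}

```text
time_s: 31.33
position: [0.4806, -0.1939, 0.161]
tcp_rot: [1.925, 1.807, 0.568]
wrist_force: [0.2, -0.2, -3.2]
gripper_width: 0.228
```

```bash
python3 - <<'E'
from h import *
look(['side','wrist'],'u',None)
im=cv2.imread("pics/u_side.png"); cv2.imwrite("pics/u_sc.png",cv2.resize(im[170:290,240:380],None,fx=5,fy=4.2,interpolation=2))
im=cv2.imread("pics/u_wrist.png"); k=cv2.imread("pics/k_wrist.png");cv2.imwrite("pics/u_wc.png",np.hstack([cv2.resize(q[190:340,270:370],None,fx=3.8,fy=3.8,interpolation=2) for q in(im,k)]))
E
```

```text
t 31.33 p [480.6, -193.9, 161.0] F [0.2, -0.2, -3.2] M [0.07, 0.51, 0.01] w 20.1 toolx [0.063, 0.998, -0.0] toolz [0.571, -0.036, -0.82] j [-0.75, 0.4, 1.9, 0.86, 0.5, -1.38]
```

View pics/u_wc.png

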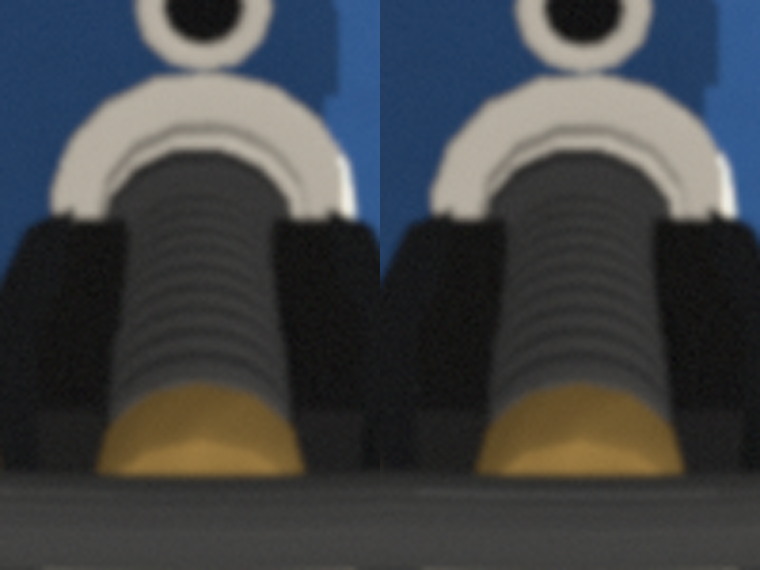

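View pics/u_sc.png

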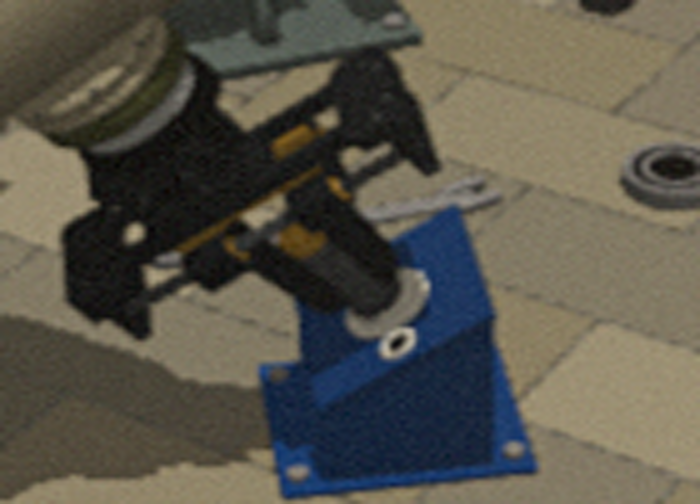

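Request:
send_rows:
  commands:
    - {"offset": [0,0,0.005],"rot": [0,0,0],"fingers": 0.0}
    - {"offset": [0,0,0.005],"rot": [0,0,0],"fingers": 0.0}
    - {"offset": [0,0,0.003],"rot": [0,0,0],"fingers": 0.0}
    - {"offset": [0,0,0],"rot": [0,0,0],"fingers": 0.0}
    - {"offset": [0,0,0],"rot": [0,0,0],"fingers": 0.0}
    - {"offset": [0,0,0],"rot": [0,0,0],"fingers": 0.0}
    - {"offset": [0,0,0],"rot": [0,0,0],"fingers": 0.0}
    - {"offset": [0,0,0],"rot": [0,0,0],"fingers": 0.0}

```text
time_s: 32.1
position: [0.4808, -0.1938, 0.1608]
tcp_rot: [1.924, 1.807, 0.567]
wrist_force: [-17.1, 1.1, 16.0]
gripper_width: 0.23
```

```bash
python3 -c "
from h import *
st()"
```

```text
t 32.1 p [480.8, -193.8, 160.8] F [-17.1, 1.1, 16.0] M [0.12, 1.13, 0.06] w 20.2 toolx [0.063, 0.998, -0.001] toolz [0.571, -0.037, -0.82] j [-0.75, 0.4, 1.9, 0.86, 0.5, -1.38]
```

Request:
send_rows:
  commands:
    - {"offset": [0,0,-0.005],"rot": [0,0,0],"fingers": 0.0}
    - {"offset": [0,0,-0.003],"rot": [0,0,0],"fingers": 0.0}
    - {"offset": [0,0,0],"rot": [0,0,0],"fingers": 0.3}
    - {"offset": [0,0,0],"rot": [0,0,0],"fingers": 0.5}
    - {"offset": [0,0,0],"rot": [0,0,0],"fingers": 0.7}
    - {"offset": [0,0,0],"rot": [0,0,0],"fingers": 0.8}
    - {"offset": [0,0,0],"rot": [0,0,0],"fingers": 0.8}
    - {"offset": [0,0,0],"rot": [0,0,0],"fingers": 0.8}

```text
time_s: 32.77
position: [0.4811, -0.1939, 0.1605]
tcp_rot: [1.925, 1.807, 0.568]
wrist_force: [-0.6, -0.6, -0.2]
gripper_width: 0.649
```

```bash
python3 - <<'E'
from h import *
look(['wrist'],'v',None)
im=cv2.imread("pics/v_wrist.png"); k=cv2.imread("pics/j_wrist.png");cv2.imwrite("pics/v_wc.png",np.hstack([cv2.resize(q[190:355,270:370],None,fx=3.6,fy=3.6,interpolation=2) for q in(im,k)]))
E
```

```text
t 32.77 p [481.1, -193.9, 160.5] F [-0.6, -0.6, -0.2] M [-0.01, 0.16, 0.02] w 57.1 toolx [0.063, 0.998, -0.0] toolz [0.571, -0.036, -0.82] j [-0.75, 0.4, 1.9, 0.86, 0.5, -1.38]
```

View pics/v_wc.png

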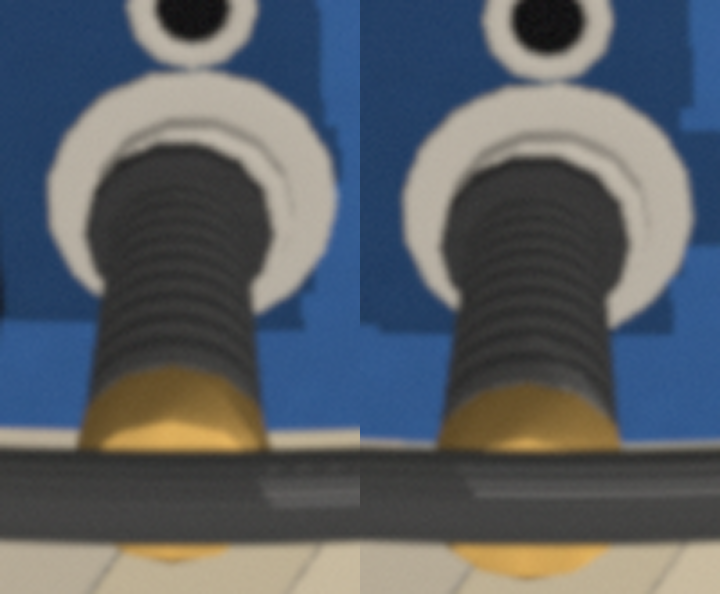

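Request:
send_rows:
  commands:
    - {"offset": [0,0,-0.06],"rot": [0,0,0],"fingers": 0.85}
    - {"offset": [0,0,-0.15],"rot": [0,0,0],"fingers": 0.85}
    - {"offset": [0,0,-0.2],"rot": [0,0,0],"fingers": 0.85}
    - {"offset": [0,0,-0.2],"rot": [0,0,0],"fingers": 0.85}
    - {"offset": [0,0,-0.2],"rot": [0,0,0],"fingers": 0.85}
    - {"offset": [0,0,-0.15],"rot": [0,0,0],"fingers": 0.85}
    - {"offset": [0,0,-0.06],"rot": [0,0,0],"fingers": 0.85}
    - {"offset": [0,0,0],"rot": [0,0,0],"fingers": 0.85}

```text
time_s: 33.48
position: [0.4107, -0.1896, 0.2623]
tcp_rot: [1.923, 1.805, 0.567]
wrist_force: [1.0, 0.1, 0.1]
gripper_width: 0.849
```

```bash
python3 - <<'E'
from h import *
look(['side','top','wrist'],'w',None)
s=cv2.imread('pics/w_side.png');a=cv2.imread('pics/a_side.png')
c=lambda q,y0,y1,x0,x1,f:cv2.resize(q[y0:y1,x0:x1],None,fx=f,fy=f,interpolation=2)
cv2.imwrite('pics/w_cmp.png',np.vstack([np.hstack([c(s,205,295,280,360,4.5),c(a,205,295,280,360,4.5)])]))
cv2.imwrite('pics/w_pul.png',np.hstack([c(s,110,190,260,340,4.5),c(cv2.imread('pics/w_top.png'),165,245,180,260,4.5)]))
p=camera_params('side')
I=s.astype(int);m=(np.minimum(I[:,:,1],I[:,:,2])-I[:,:,0]>60);m[:,:295]=0;m[:120]=0;m[170:]=0;m[:,330:]=0
ys,xs=np.where(m);print('mark side',len(xs),xs.mean(),ys.mean())
T=cv2.imread('pics/w_top.png').astype(int);m=(np.minimum(T[:,:,1],T[:,:,2])-T[:,:,0]>55);m[:,:190]=0;m[:175]=0;m[205:]=0;m[:,250:]=0
ys,xs=np.where(m);print('mark top',len(xs),xs.mean(),ys.mean())
for d in(-5,0,5):print(d,proj('side',rimpt(d,.001)),proj('top',rimpt(d,.001)))
E
```

```text
t 33.48 p [410.7, -189.6, 262.3] F [1.0, 0.1, 0.1] M [-0.03, 0.18, -0.03] w 74.7 toolx [0.064, 0.998, -0.002] toolz [0.572, -0.039, -0.819] j [-0.88, 0.12, 1.91, 0.64, 0.77, -1.21]
mark side 13 313.38461538461536 130.92307692307693
mark top 25 210.6 185.56
-5 [[313.8371511  131.99346527]] [[212.6236895  185.26024403]]
0 [[313.31434759 131.17641756]] [[210.57722956 185.46796775]]
5 [[312.7978922  130.49362953]] [[208.57685604 185.71559857]]
```

View pics/w_cmp.png

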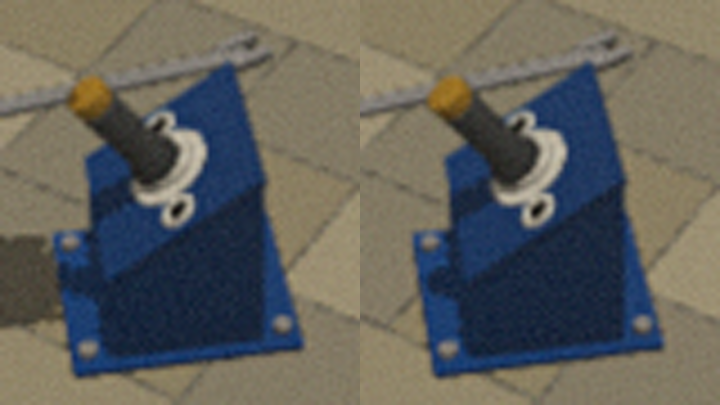

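View pics/w_pul.png

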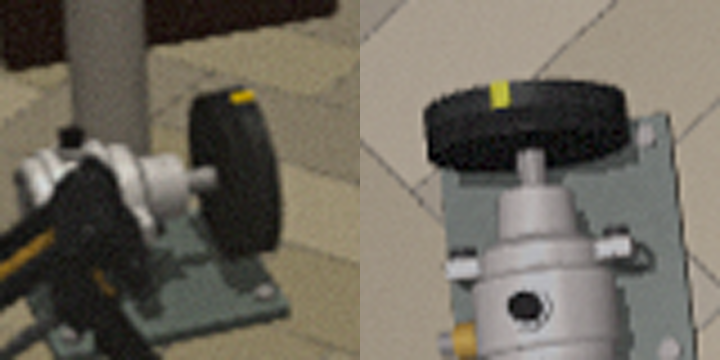

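View pics/w_top.png

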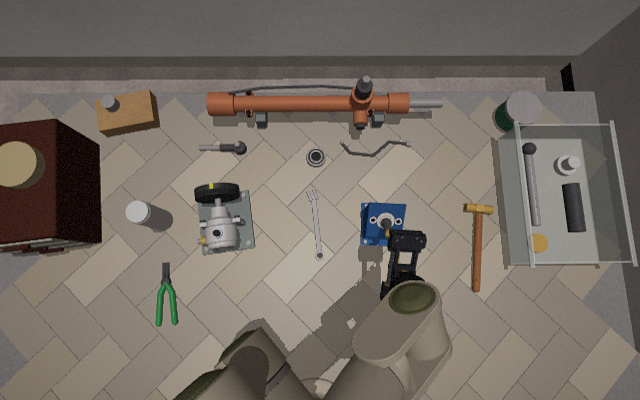

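```bash
python3 -c "
from plant import manip
print(manip.hand_in())"
```

```text
the job is handed in; nothing more can be done
None
```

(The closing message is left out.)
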